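# Snap a specimen into its roller carrier and send it down the feed rail

## Robot

A 7-joint arm with a two-finger parallel gripper is mounted at the origin on a cart in front of the work surface, level with it; the furniture and walls round the work are solid. World frame = base frame: x ahead of the robot, y to its left, z up, the work surface at z = 0. Lengths are in mm, angles in rad, forces in N, time in s.
With the tool pointing down it reaches from about 400 to 875 mm from the base axis. Payload 4.4 kg.
Tool frame: the origin (TCP) lies midway between the tips of the shut fingers; the grasp point (between the pads) lies 19 mm behind it; z points along the fingers, y is the line along which they close (so a half turn about z gives the same grasp; the last joint's range is limited). The gripper opens to 85 mm and grips with 20 to 120 N. Pads are 22 mm wide; open, the fingers measure 114 mm over their backs; the gripper's body (76 mm by 85 mm) begins 54 mm behind the grasp point. The pads swing forward as they close: fully open they stand 13 mm farther back than shut.
Start: joints at [-1.304, 0.628, 0.038, 1.517, -0.027, 0.996, -0.02], TCP at [212.325, 614.358, 231.313] pointing down, gripper open.
Joint ranges: [-3.06, 3.06], [-0.37, 2.12], [-1.25, 1.32], [0.18, 2.47], [-1.1, 4.24], [0.23, 1.98], [-2.94, 2.94]. Speed limits (rad/s): [2.57, 2.57, 3.14, 3.14, 3.14, 3.14, 3.14].

## Interface

Orientations are given as [roll, pitch, yaw] about the fixed x, y, z axes, in that order (R = Rz(yaw) Ry(pitch) Rx(roll)).
In Python, from cell import read_state, get_image, finish_job gives the robot as it stands.
- The arm moves only by the tool send_rows, never from a script. Its argument "series" is a list of rows, each an object of numbers: "ax", "ay", "az": the turn, a rotation vector about the tool's x, y, z in rad; "dx", "dy", "dz": the shift along the tool's x, y, z in cm; "hand": the closure, from 0 (fully open) to 1 (shut). In form: [{"ax": .., "ay": .., "az": .., "dx": .., "dy": .., "dz": .., "hand": ..}, ...]. A call has 1 to 10 rows; each row is the pose to reach, as a shift and turn from the pose commanded when the call began, along the tool's axes at that moment; what a row does not reach only later rows make up. A row lasts 1/10 s, in which the tool goes at most 50 mm and 8.59 degrees, less where a joint would pass 70% of its speed; a pose out of reach is approached as far as the arm can. A call with a gripper value outside its range is refused whole. The fingers move at their own pace and stop on an object; the grip force is fixed at half the most. Time passes only in rows, so rows that repeat a pose let the fingers close. It gives the time, the measured TCP pose, the force, the opening and the grip force at its end, in the units of the state.
- read_state(): the state, without advancing time (a new reading comes with each control period).
- get_image(name): name is "scene" or "top" or "wrist"; returns a dict with "pixels" (400x640x3 uint8, red, green, blue), "mtx" (3x3 intrinsics, pixels), "R" (3x3) and "t" (3): a world point X has camera coordinates R X + t. Camera axes: x right, y down, z forward; pixel columns grow to the right and rows downward; lengths in mm; the calibration is good to about 2 mm. A picture is of the moment at which its call begins. There is no depth.
- finish_job(): hands the job in; it is judged then, once.
The state is a dict: "clock": time; "qpos": joint angles; "qd": joint speeds; "tau": joint torques, N m; "eef_pos": TCP position; "tool_rot": TCP orientation; "force": force on the tool from outside, world axes, zero at the start; "torque": the same for the moment, N m; "width": finger opening in mm; "gripper_force": force on a finger pad.
Only numpy, scipy, OpenCV 4.12 (cv2) and the standard library are available. Lean on these libraries where they do the work, as an engineer would, in place of code of your own. Each camera call takes 0.05 s, during which the arm holds its last target. There are 200 camera calls.

## Task

Get the black specimen ready for the hardness tester: lay it flat in the mouth of the small roller carrier, press it down past the spring clips until it is fully home using the foot of the upright pusher (not the fingers), and stand the pusher back upright on the bench. Then pick the carrier up (its handle tab is made for that), hang it by its four roller hooks over the two bars at the high end of the sloped rail with the handle tab uphill, and let go there so that it rolls by itself down to the stop, with the specimen still clipped in. Leave the other things on the bench alone.

Things in the scene. Friction and masses are not known exactly. Their poses are not given: they have to be found in the camera images.
- specimen: Loose black resin disc, 30 mm across and 18 mm thick, standing flat on the bench. Origin: centre of its underside, z up (its yaw does not matter).
- pusher: Loose upright hand pusher 98 mm tall, 0.12 kg: a plain steel foot 21 mm across from 0 to 46 mm, a steel collar 26 mm across up to 52 mm, a black round grip 23 mm across from 52 to 98 mm. Stands on its foot on the bench. Origin: centre of the foot's lower face, z along the pusher to the grip.
- pusher_grip (a point): Point on the pusher's axis in the middle of its black grip, 78 mm above the foot's lower face.
- carrier: Loose dark steel roller carrier, about 0.2 kg, standing on the bench. Origin: centre of its underside; x points to its nose (rubber bumper), z up. Box body 64 x 43 mm, 40 mm high along its long sides, with a recess open above in its middle. Hooks at the four corners, a handle tab at the -x end. Between the hooks (x = -20 to +20 mm) nothing is higher than 42 mm.
- carrier_mouth (a point): On the recess axis, 34 mm above the carrier's underside. Spring clips at the recess's +x and -x sides have sloping noses 30 to 40 mm up, 25 mm apart when closed: a specimen laid in the mouth rests on them, its underside 33 to 36 mm up.
- carrier_floor (a point): Centre of the recess floor, 10 mm above the carrier's underside: a fully home specimen lies on it, its top 28 mm up. Pushing it there from the mouth (some 24 mm, about 3 to 15 N) spreads the clips, which then snap over its top edge.
- carrier_roller (a point): Lowest point of the front left roller: x = 26, y = 29 mm, 33 mm above the underside; the others lie at x = +-26, y = +-29 mm. Rollers are 14 mm across; over each is a hook arm (top 52 mm up) whose outer lip (y = 37.5 to 40.5 mm) reaches down to 24 mm up.
- carrier_tab (a point): Where to grip the carrier's upright handle tab: 47 mm behind the carrier's origin (x = -47 mm), 74 mm above its underside. The tab is 10 mm thick in y, 26 mm long in x (x = -34 to -60 mm), z = 44 to 85 mm above the underside.
- carrier_nose (a point): Tip of the rubber bumper at the carrier's nose, x = 36 mm, 18 mm above its underside.
- rail: Fixed sloped rail: two parallel dark steel bars, 6 mm wide, centre lines 58 mm apart (y = +-29 mm), on grey end plates and a base. Origin: centre of its base on the bench; x (level) points downhill, z up. The bars slope down at 0.19 rad; their tops are 96 mm up at x = 0, 125 mm at the high end (x = -150 mm), 67 mm at the low end. High end plate: x = -149 to -157 mm, as high as the bars.
- rail_load (a point): Good place to hang the carrier: midway between the bars, level with their tops, 85 mm uphill of the rail's middle. Hung, the carrier is tilted with the bars, its underside 33 mm below their tops, with 4 to 5 mm of side play; it rolls off as soon as it is let go.
- rail_stop (a point): Centre of the rubber stop pad's face at the low end (x = 146 mm, 50 mm up); the carrier's nose bumper comes to rest against it.
- vial: Bystander: white plastic vial 26 mm across, 54 mm tall, loose. Origin: centre of its underside.
- hex_key: Bystander: black hex key 38 x 109 mm lying loose. Origin: centre of its underside.
- tweezers: Bystander: steel tweezers 130 mm long lying loose. Origin: centre of their underside.
- reference_block: Bystander: flat round steel block 60 mm across, 11 mm thick, loose. Origin: centre of its underside.

How it is judged (in metres and radians):
On the way, in this order (a step that is already met when the one before it is completed fails the run):
1. the specimen lies in the carrier's mouth on the spring clips, let go (x of specimen in the frame of carrier between -0.005 and 0.005 m and y of specimen in the frame of carrier between -0.005 and 0.005 m and z of specimen in the frame of carrier between 0.026 and 0.042 m and angle between specimen's own z axis and vertical below 0.25 rad and contact force between the fingers and specimen below 0.1 N), for 0.2 s.
2. the pusher presses on the specimen when it is fully home under the clips (x of specimen in the frame of carrier between -0.005 and 0.005 m and y of specimen in the frame of carrier between -0.005 and 0.005 m and z of specimen in the frame of carrier between 0.007 and 0.0125 m and contact force between pusher and specimen above 1 N), for 0.05 s.
3. the pusher stands upright on the bench again, let go (height (world z) of pusher between -0.004 and 0.006 m and angle between pusher's own z axis and vertical below 0.1 rad and contact force between the fingers and pusher below 0.1 N), for 0.2 s.
4. the carrier rests by its hooks on the upper part of the rail (y of carrier in the frame of rail between -0.01 and 0.01 m and contact force between carrier and rail above 0.5 N and x of carrier in the frame of rail between -0.125 and -0.045 m), for 0.08 s.
At the end, for the whole second after the job is handed in: The carrier hangs at rest on both bars (tilt with the rail within 0.06 rad, centred to 10 mm), nose within 7 mm of the stop pad; the specimen is home in it (within 2.5 mm of the floor, centred to 5 mm); the pusher stands upright (0.1 rad) on the bench; all let go (all of step 3 and x of specimen in the frame of carrier between -0.005 and 0.005 m and y of specimen in the frame of carrier between -0.005 and 0.005 m and z of specimen in the frame of carrier between 0.007 and 0.0125 m and y of carrier in the frame of rail between -0.01 and 0.01 m and contact force between carrier and rail above 0.5 N and x of carrier_nose in the frame of rail between 0.139 and 0.151 m and angle between the z axis of carrier and the z axis of rail, either way round between 0.13 and 0.25 rad and linear speed of each of carrier, specimen below 0.01 m/s and contact force between the fingers and carrier below 0.1 N); the robot touches nothing.
It fails at once if the fingers push the specimen down instead of the pusher (x of specimen in the frame of carrier between -0.005 and 0.005 m and y of specimen in the frame of carrier between -0.005 and 0.005 m and z of specimen in the frame of carrier below 0.024 m and contact force between the fingers and specimen above 1 N).
It fails at once if the carrier is led down the rail by the gripper instead of rolling by itself (contact force between the fingers and carrier above 0.3 N and contact force between carrier and rail above 0.3 N and x of carrier in the frame of rail above -0.02 m and y of carrier in the frame of rail between -0.04 and 0.04 m).
It fails at once if a bystander is moved by more than 20 mm (distance of any of vial, hex_key, tweezers, reference_block from where it was at the start of the episode above 0.02 m).
It also fails if it takes over 72 s, if anything falls off the work surface, if the arm or the gripper's body presses on something with over 40 N, if the wrist force passes 120 N, or if a joint passes its speed limit or range.

## Working session

There is one attempt and no reset: what is moved stays moved. The work goes in short steps, Python scripts to look and compute and a tool call to move; the robot and the scene stay as the last step left them, time stands still between calls to the robot, and variables do not carry over. Pictures are saved under pics/ and viewed, at most 10 in all, crops included, and the job is handed in when it is done.

Besides the shell and the picture viewer there is one more tool, called after "Call:" as a command line: name --argument value ..., lists and objects as JSON in quotes. send_rows: Moves the arm, as the interface text tells. Its arguments: {"type":"object","properties":{"series":{"type":"array","items":{"type":"object","properties":{"ax":{"type":"number"},"ay":{"type":"number"},"az":{"type":"number"},"dx":{"type":"number"},"dy":{"type":"number"},"dz":{"type":"number"},"hand":{"type":"number"}}}}},"required":["series"]}

```bash
mkdir -p pics
python3 - <<'E'
from cell import *
import cv2,numpy as np
s=read_state();print(s['clock'],s['eef_pos'],s['tool_rot'],s['width'])
for n in['scene','top']:
    g=get_image(n);cv2.imwrite(f'pics/{n}0.png',g['pixels'][:,:,::-1]);print(n,g['mtx'],g['R'],g['t'],-np.array(g['R']).T@g['t'])
E
```

```text
0.0 [212.09369459 613.77058007 230.392828  ] [-3.13970797e+00 -5.00217071e-06  2.80877339e+00] 85.09219672517847
scene [[475.85458416   0.         318.7535279 ]
 [  0.         475.85458416 200.57920558]
 [  0.           0.           1.        ]] [[ 0.78431942 -0.62031622 -0.00712909]
 [-0.29201197 -0.35902807 -0.88646932]
 [ 0.54733176  0.69735689 -0.46273245]] [-446.01597698  235.0244317   989.29652272] [-123.02446416 -882.18332408  662.94185945]
top [[384.27389948   0.         320.67117235]
 [  0.         384.27389948 197.68294605]
 [  0.           0.           1.        ]] [[ 0.00994723 -0.99969571  0.02257288]
 [-0.99080787 -0.01289939 -0.13466019]
 [ 0.1349104  -0.0210259  -0.99063469]] [ -54.07558318  553.60396075 1286.2127657 ] [ 375.52959155  -19.87420262 1349.93604836]
```

View pics/scene0.png

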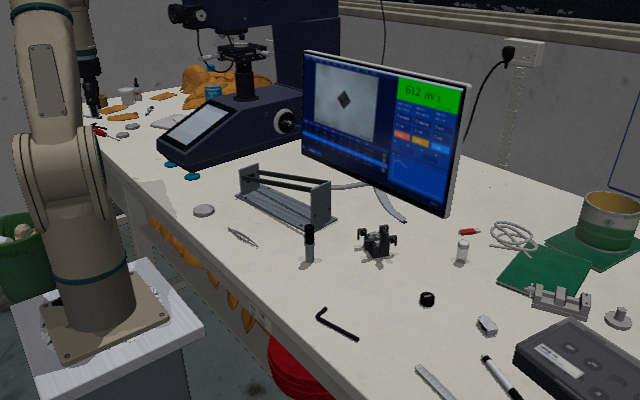

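View pics/top0.png

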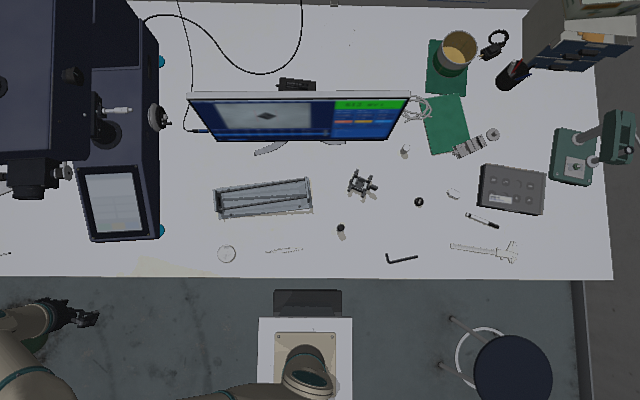

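The scene view shows the rail at (285,200), pusher at (309,243), carrier at (376,240), specimen at (427,299) and vial at (462,250). In the top view the specimen is at (419,202), pusher (341,228), carrier (362,184) and rail (263,197).

```bash
cat > h.py <<'E'
from cell import *
import cv2,numpy as np
def ray(g,u,v,z):
    R=np.array(g['R']);c=-R.T@np.array(g['t']);d=R.T@np.linalg.inv(g['mtx'])@[u,v,1.]
    return (c+d*(z-c[2])/d[2]).round(1)
def proj(g,X):
    p=np.array(g['mtx'])@(np.array(g['R'])@np.array(X,float)+g['t']);return (p[:2]/p[2]).round(1)
def blobs(g,lim,box,amin=8):
    u0,v0,u1,v1=box;m=(g['pixels'][v0:v1,u0:u1].max(2)<lim).astype(np.uint8)
    n,l,st,c=cv2.connectedComponentsWithStats(m)
    return [(c[i]+[u0,v0],st[i]) for i in range(1,n) if st[i,4]>=amin]
def save(g,name,box,k):
    u0,v0,u1,v1=box;cv2.imwrite('pics/'+name,cv2.resize(g['pixels'][v0:v1,u0:u1,::-1],None,fx=k,fy=k,interpolation=cv2.INTER_CUBIC))
E
python3 - <<'E'
from h import *
g=get_image('top');s=get_image('scene')
a=cv2.resize(g['pixels'][140:260,200:440,::-1],None,fx=3.3,fy=3.3,interpolation=cv2.INTER_CUBIC)
b=cv2.resize(s['pixels'][150:270,230:410,::-1],None,fx=1.65,fy=1.65,interpolation=cv2.INTER_CUBIC)
out=np.zeros((a.shape[0]+b.shape[0],a.shape[1],3),np.uint8);out[:len(a)]=a;out[len(a):,:b.shape[1]]=b
cv2.imwrite('pics/z1.png',out)
for c,st in blobs(g,70,(325,165,430,240)):print('top',c,st,ray(g,*c,9),ray(g,*c,50))
for c,st in blobs(s,60,(410,285,445,315)):print('scene spec',c,st,ray(s,*c,9))
E
```

```text
top [361.24102564 183.97948718] [ 23   5  30  24 195] [ 609.1 -191.8    9. ] [ 601.9 -186.6   50. ]
top [370.11111111 177.66666667] [43 11  4  4  9] [ 632.3 -223.6    9. ] [ 624.5 -217.3   50. ]
top [418.38297872 201.61702128] [90 33  8  8 47] [ 548.6 -394.2    9. ] [ 543.3 -382.8   50. ]
top [340.21052632 227.47368421] [12 59  7  7 38] [ 454.1 -117.6    9. ] [ 451.7 -114.6   50. ]
scene spec [426.69590643 299.44444444] [ 10   7  14  15 171] [ 547.1 -396.1    9. ]
```

View pics/z1.png

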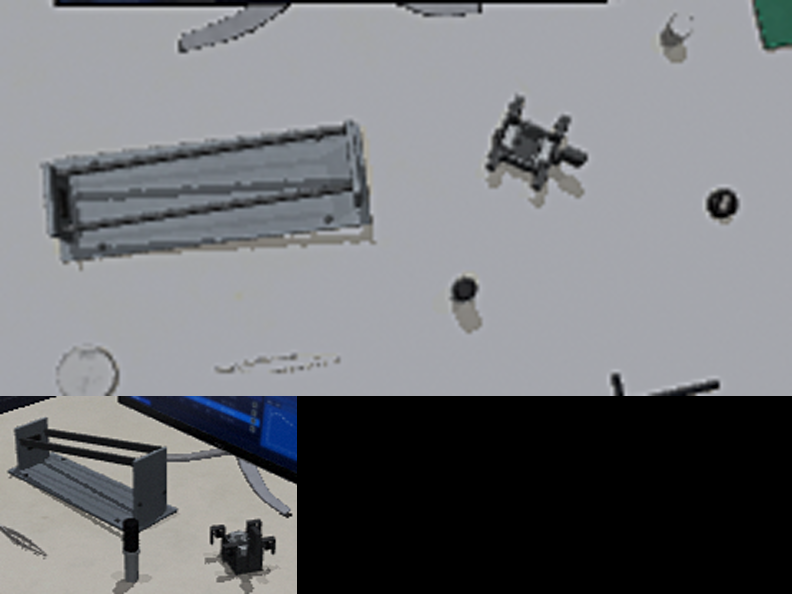

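The zoom shows the rail with its dark stop pad at the left (about (65,200)) and its high end at the right (about (355,150)). The carrier has its tab at the right (575,157) and its nose to the left, so it is nearly aligned with downhill already.

```bash
cat >> h.py <<'E'
from scipy.spatial.transform import Rotation as Ro
def move(pos,rpy,cmd=None):
    """tool-axis shift (cm) and rotvec from the present pose to target (mm, rpy)"""
    s=read_state();p=np.array(s['eef_pos']);R=Ro.from_euler('xyz',s['tool_rot'])
    if cmd: p=np.array(cmd[0]);R=Ro.from_euler('xyz',cmd[1])
    T=Ro.from_euler('xyz',rpy)
    print('shift cm',(R.inv().apply(np.array(pos)-p)/10).round(2),'turn',(R.inv()*T).as_rotvec().round(3))
E
python3 - <<'E'
from h import *
g=get_image('top')
f=lambda x,y,z:ray(g,200+x/3.3,140+y/3.3,z)
L=[f(78,172,67),f(78,228,67)];H=[f(350,130,125),f(356,187,125)]
print(L,H);l=sum(L)/2;h=sum(H)/2;print('mid',l,h,(l+h)/2,'yaw',np.arctan2(*(l-h)[1::-1]),np.linalg.norm(L[0]-L[1]),np.linalg.norm(H[0]-H[1]))
t=f(572,156,85);c=f(526,146,30);print('carrier',t,c,np.arctan2(*(c-t)[1::-1]))
q=1.3
move([430,0,230],[3.1416,0,2.1]);move([548,-395,200],[3.1416,0,q])
E
```

```text
[array([564.8, 278.9,  67. ]), array([507.6, 276.4,  67. ])] [array([601.5,   2. , 125. ]), array([545.1,  -4.7, 125. ])]
mid [536.2  277.65  67.  ] [573.3   -1.35 125.  ] [554.75 138.15  96.  ] yaw 1.702995680293208 57.2546068015491 56.79656679765069
carrier [ 585.2 -222.6   85. ] [ 604.4 -182.7   30. ] 1.1222990736688618
shift cm [-40.65 -50.92   0.13] turn [-0.001  0.     0.709]
shift cm [-64.7  -84.4    3.16] turn [-1.000e-03  1.000e-03  1.509e+00]
```

Call:
send_rows --series '[{"dx": -5, "dy": -6.5, "az": 0.1, "hand": 0}, {"dx": -40.6, "dy": -50.9, "az": 0.7, "hand": 0}, {"dx": -40.6, "dy": -50.9, "az": 0.7, "hand": 0}, {"dx": -40.6, "dy": -50.9, "az": 0.7, "hand": 0}, {"dx": -40.6, "dy": -50.9, "az": 0.7, "hand": 0}, {"dx": -40.6, "dy": -50.9, "az": 0.7, "hand": 0}, {"dx": -40.6, "dy": -50.9, "az": 0.7, "hand": 0}, {"dx": -40.6, "dy": -50.9, "az": 0.7, "hand": 0}, {"dx": -40.6, "dy": -50.9, "az": 0.7, "hand": 0}, {"dx": -52, "dy": -67, "az": 1.1, "hand": 0}]'

```text
invalid input at $.series[0]: expected keys ax, ay, az, dx, dy, dz, hand
```

Run:
```python
from h import *
s=read_state();print(s['clock'],s['eef_pos'],s['tool_rot'])
move([548,-395,160],[3.1416,0,1.12])
```

```text
0.25 [212.21594861 614.08391159 230.87457133] [-3.14071459e+00 -2.15559341e-05  2.80876933e+00]
shift cm [-64.7  -84.39   7.16] turn [-1.000e-03  1.000e-03  1.689e+00]
```

Call:
send_rows --series '[{"ax": 0, "ay": 0, "dz": 0, "dx": -40.6, "dy": -50.9, "az": 0.7, "hand": 0}, {"ax": 0, "ay": 0, "dz": 0, "dx": -40.6, "dy": -50.9, "az": 0.7, "hand": 0}, {"ax": 0, "ay": 0, "dz": 0, "dx": -40.6, "dy": -50.9, "az": 0.7, "hand": 0}, {"ax": 0, "ay": 0, "dz": 0, "dx": -40.6, "dy": -50.9, "az": 0.7, "hand": 0}, {"ax": 0, "ay": 0, "dz": 0, "dx": -40.6, "dy": -50.9, "az": 0.7, "hand": 0}, {"ax": 0, "ay": 0, "dz": 0, "dx": -40.6, "dy": -50.9, "az": 0.7, "hand": 0}, {"ax": 0, "ay": 0, "dz": 0, "dx": -40.6, "dy": -50.9, "az": 0.7, "hand": 0}, {"ax": 0, "ay": 0, "dz": 0, "dx": -40.6, "dy": -50.9, "az": 0.7, "hand": 0}, {"ax": 0, "ay": 0, "dz": 0, "dx": -40.6, "dy": -50.9, "az": 0.7, "hand": 0}, {"ax": 0, "ay": 0, "dz": 0, "dx": -40.6, "dy": -50.9, "az": 0.7, "hand": 0}]'

```text
clock: 1.25
eef_pos: [379.7, 141.3, 231.6]
tool_rot: [3.141, -0.0, 2.109]
force: [1.3, 0.0, 0.3]
width: 85.0
gripper_force: 0.0
```

Run:
```python
from h import *
s=read_state();print(s['clock'],s['eef_pos'],s['tool_rot'])
move([548,-395,160],[3.1416,0,1.12])
```

```text
1.25 [379.72948024 141.34283608 231.58883962] [ 3.14061434e+00 -9.31724849e-05  2.10935556e+00]
shift cm [-54.67 -13.07   7.14] turn [ 0.001 -0.001  0.989]
```

Call:
send_rows --series '[{"ax": 0, "ay": 0, "dz": 3, "dx": -54.7, "dy": -13.1, "az": 0.99, "hand": 0}, {"ax": 0, "ay": 0, "dz": 3, "dx": -54.7, "dy": -13.1, "az": 0.99, "hand": 0}, {"ax": 0, "ay": 0, "dz": 3, "dx": -54.7, "dy": -13.1, "az": 0.99, "hand": 0}, {"ax": 0, "ay": 0, "dz": 3, "dx": -54.7, "dy": -13.1, "az": 0.99, "hand": 0}, {"ax": 0, "ay": 0, "dz": 3, "dx": -54.7, "dy": -13.1, "az": 0.99, "hand": 0}, {"ax": 0, "ay": 0, "dz": 3, "dx": -54.7, "dy": -13.1, "az": 0.99, "hand": 0}, {"ax": 0, "ay": 0, "dz": 3, "dx": -54.7, "dy": -13.1, "az": 0.99, "hand": 0}, {"ax": 0, "ay": 0, "dz": 3, "dx": -54.7, "dy": -13.1, "az": 0.99, "hand": 0}, {"ax": 0, "ay": 0, "dz": 7, "dx": -54.7, "dy": -13.1, "az": 0.99, "hand": 0}, {"ax": 0, "ay": 0, "dz": 7, "dx": -54.7, "dy": -13.1, "az": 0.99, "hand": 0}]'

```text
clock: 2.25
eef_pos: [527.8, -331.6, 181.0]
tool_rot: [3.141, -0.0, 1.119]
force: [0.7, 0.7, 0.1]
width: 85.0
gripper_force: 0.0
```

Call:
send_rows --series '[{"ax": 0, "ay": 0, "dz": 0, "dx": 0, "dy": 0, "az": 0, "hand": 0}, {"ax": 0, "ay": 0, "dz": 0, "dx": 0, "dy": 0, "az": 0, "hand": 0}]'

```text
clock: 2.45
eef_pos: [526.1, -330.6, 180.4]
tool_rot: [-3.14, 0.0, 1.116]
force: [0.4, 0.3, 0.6]
width: 85.5
gripper_force: 0.0
```

Run:
```python
from h import *
s=read_state();print(s['clock'],s['eef_pos'],s['tool_rot'])
g=get_image('wrist');R=np.array(g['R']);print(R,-R.T@g['t'],g['mtx'][0])
cv2.imwrite('pics/w1.png',g['pixels'][:,:,::-1])
print(proj(g,[548,-395,18]))
```

```text
2.45 [ 526.14900445 -330.63478421  180.35863764] [-3.13974887e+00  2.42197268e-04  1.11644097e+00]
[[ 0.89832372 -0.43932974 -0.00196813]
 [-0.42164385 -0.86340146  0.27704583]
 [-0.12341376 -0.24804699 -0.96085469]] [ 557.61640942 -267.32087186  322.86116999] [300.51710154   0.         318.54310718]
[362.9 228. ]
```

View pics/w1.png

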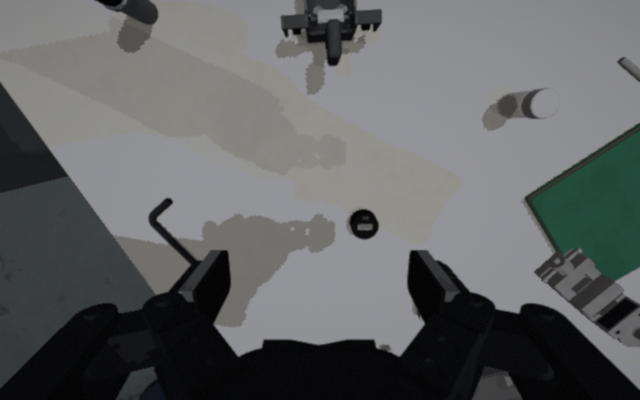

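The wrist view shows the specimen at (363,224), the carrier at the top with its tab at (334,50), pads at (212,285) and (425,285), and the hex key at (165,220).

Run:
```python
from h import *
g=get_image('wrist')
for c,st in blobs(g,60,(345,205,385,245)):
    u,v,w,h,a=st;print(c,st)
    # side-most extent: top face rim
    p=ray(g,*c,12);print(p)
q=p
move([p[0],p[1],60],[3.1416,0,1.12]);move([p[0],p[1],5],[3.1416,0,1.12])
```

```text
[363.21174377 224.78825623] [  5   6  28  29 562]
[ 550.4 -392.6   12. ]
shift cm [-4.79  4.92 12.12] turn [-0.001 -0.001 -0.   ]
shift cm [-4.8   4.92 17.62] turn [-0.001 -0.001 -0.   ]
```

Call:
send_rows --series '[{"ax": 0, "ay": 0, "dz": 4, "dx": -4.9, "dy": 4.9, "az": 0, "hand": 0}, {"ax": 0, "ay": 0, "dz": 8, "dx": -4.9, "dy": 4.9, "az": 0, "hand": 0}, {"ax": 0, "ay": 0, "dz": 12, "dx": -4.9, "dy": 4.9, "az": 0, "hand": 0}, {"ax": 0, "ay": 0, "dz": 12, "dx": -4.9, "dy": 4.9, "az": 0, "hand": 0}, {"ax": 0, "ay": 0, "dz": 12, "dx": -4.9, "dy": 4.9, "az": 0, "hand": 0}]'

```text
clock: 3.05
eef_pos: [550.0, -393.2, 61.7]
tool_rot: [-3.14, -0.001, 1.12]
force: [0.7, 0.1, 0.9]
width: 85.5
gripper_force: 0.0
```

Run:
```python
from h import *
g=get_image('wrist');print(read_state()['eef_pos'])
e=proj(g,[550,-393,14]);print(e)
for c,st in blobs(g,60,(int(e[0])-50,int(e[1])-50,int(e[0])+50,int(e[1])+50),200):
    print(c,st,ray(g,*c,13))
p=[550,-393,4];move(p,[3.1416,0,1.12])
save(g,'w2.png',(0,0,640,400),1)
```

```text
[ 551.16916527 -394.40794569   63.73051028]
[318.3 222.9]
[319.36619718 222.08651911] [  29   27   45   48 1491] [ 550.8 -393.1   13. ]
shift cm [ 0.08 -0.18  5.97] turn [ 0.002 -0.     0.001]
```

View pics/w2.png

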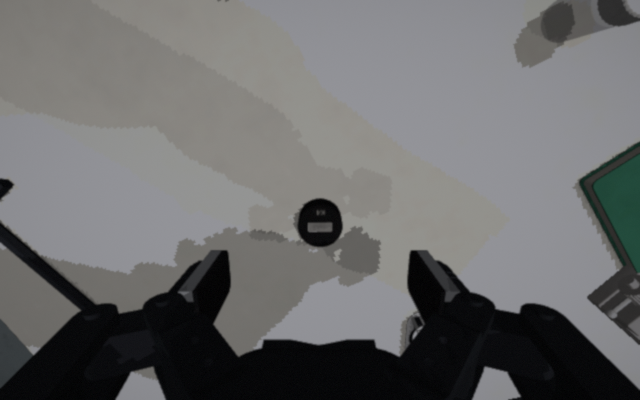

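The specimen is at (319,222), midway between the pads at u≈230 and u≈410. It is centred, so I descend and grip.

Call:
send_rows --series '[{"ax": 0, "ay": 0, "dz": 3, "dx": 0, "dy": 0, "az": 0, "hand": 0}, {"ax": 0, "ay": 0, "dz": 5.7, "dx": 0, "dy": 0, "az": 0, "hand": 0}, {"ax": 0, "ay": 0, "dz": 5.7, "dx": 0, "dy": 0, "az": 0, "hand": 0.3}, {"ax": 0, "ay": 0, "dz": 5.7, "dx": 0, "dy": 0, "az": 0, "hand": 0.8}, {"ax": 0, "ay": 0, "dz": 5.7, "dx": 0, "dy": 0, "az": 0, "hand": 0.8}, {"ax": 0, "ay": 0, "dz": 5.7, "dx": 0, "dy": 0, "az": 0, "hand": 0.8}, {"ax": 0, "ay": 0, "dz": 5.7, "dx": 0, "dy": 0, "az": 0, "hand": 0.8}, {"ax": 0, "ay": 0, "dz": 5.7, "dx": 0, "dy": 0, "az": 0, "hand": 0.8}]'

```text
clock: 3.9
eef_pos: [551.2, -396.1, 7.3]
tool_rot: [3.138, 0.0, 1.119]
force: [-0.2, 0.7, 8.3]
width: 27.9
gripper_force: 58.5
```

Run:
```python
from h import *
s=read_state();print(s['eef_pos'],s['width'],s['gripper_force'])
move([595,-225,150],[3.1416,0,1.12])
```

```text
[ 551.17198789 -396.10300988    7.32429806] 27.897855659488304 58.49655568599701
shift cm [ 17.3   -3.47 -14.29] turn [ 0.004  0.    -0.001]
```

Call:
send_rows --series '[{"ax": 0, "ay": 0, "dz": -3, "dx": 0, "dy": 0, "az": 0, "hand": 0.8}, {"ax": 0, "ay": 0, "dz": -7, "dx": 2, "dy": -1, "az": 0, "hand": 0.8}, {"ax": 0, "ay": 0, "dz": -11, "dx": 6, "dy": -2, "az": 0, "hand": 0.8}, {"ax": 0, "ay": 0, "dz": -14, "dx": 10, "dy": -3, "az": 0, "hand": 0.8}, {"ax": 0, "ay": 0, "dz": -14.5, "dx": 14, "dy": -4, "az": 0, "hand": 0.8}, {"ax": 0, "ay": 0, "dz": -14.5, "dx": 14, "dy": -4, "az": 0, "hand": 0.8}, {"ax": 0, "ay": 0, "dz": -14.5, "dx": 14, "dy": -4, "az": 0, "hand": 0.8}]'

```text
clock: 4.6
eef_pos: [576.1, -249.9, 150.7]
tool_rot: [3.14, -0.001, 1.122]
force: [-0.3, -0.6, -1.3]
width: 27.6
gripper_force: 59.2
```

Run:
```python
from h import *
s=read_state();print(s['eef_pos'],s['tool_rot'],s['width'],s['force'])
g=get_image('wrist');save(g,'w3.png',(0,0,640,400),1.25)
print(proj(g,s['eef_pos']))
for z in(0,10,40,52):print(z,proj(g,[603,-185,z]))
```

```text
[ 576.10625079 -249.90327923  150.73579998] [ 3.13966561e+00 -9.97014563e-04  1.12245910e+00] 27.58391525159084 [-0.25210963 -0.62660877 -1.25722981]
[318.2 255.1]
0 [313.9 114.7]
10 [313.7 114.7]
40 [313.2 114.7]
52 [313.  114.8]
```

View pics/w3.png

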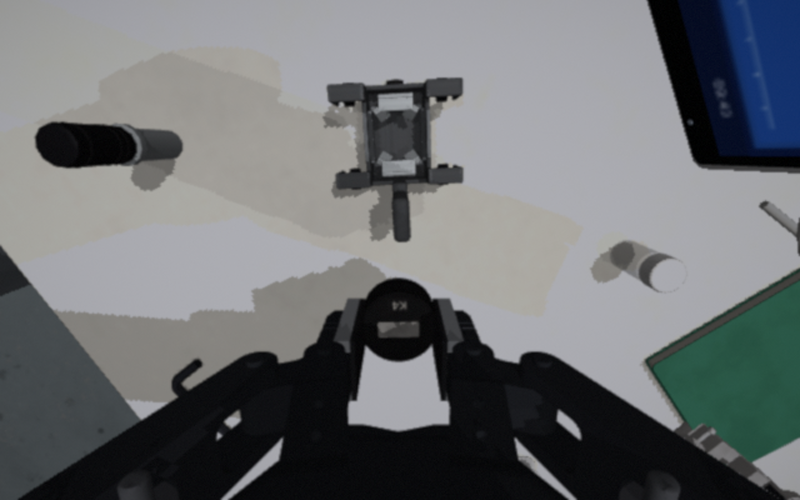

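The carrier's hooks are at (328,92), (463,87), (336,181) and (463,174), with clips at (395,101) and (399,168). The tab runs (402,185)–(402,240), the specimen is held at (399,319), and the pusher grip is at (65,145).

Run:
```python
from h import *
s=read_state();g=get_image('wrist');print(s['eef_pos'])
r=lambda x,y,z:ray(g,x/1.25,y/1.25,z)
FL,FR,RL,RR=[r(*p,52) for p in((328,92),(463,87),(336,181),(463,174))]
print(FL,FR,RL,RR,[np.linalg.norm(a-b) for a,b in((FL,FR),(RL,RR),(FL,RL),(FR,RR))])
c=(FL+FR+RL+RR)/4;d=(FL+FR-RL-RR);e=(FL+RL-FR-RR)
print('c',c,'yaw',np.arctan2(d[1],d[0]),np.arctan2(e[1],e[0])-np.pi/2)
k=(r(395,101,38)+r(399,168,38))/2;print('clips mid',k)
t=(r(402,190,85)+r(402,238,85))/2;print('tab',t)
sp=r(399,319,162.);print('specimen',sp)
print('pusher', r(62,145,98), r(178,145,0))
m=(g['pixels'].max(2)<75).astype(np.uint8)
save(g,'z4.png',(250,50,390,200),4)
```

```text
[ 575.06870006 -251.98982397  150.29018361]
[ 581.2 -144.4   52. ] [ 654.5 -177.    52. ] [ 560.5 -192.5   52. ] [ 634.6 -223.6   52. ] [np.float64(80.22250307737843), np.float64(80.36180684877614), np.float64(52.365064690115695), np.float64(50.67119497308109)]
c [ 607.7   -184.375   52.   ] yaw 1.1657771032733422 1.1628789548447123
clips mid [ 607.45 -184.25   38.  ]
tab [ 591.1  -224.35   85.  ]
specimen [ 578. -247.  162.]
pusher [ 454.8 -116.4   98. ] [ 456.9 -118.2    0. ]
```

View pics/z4.png

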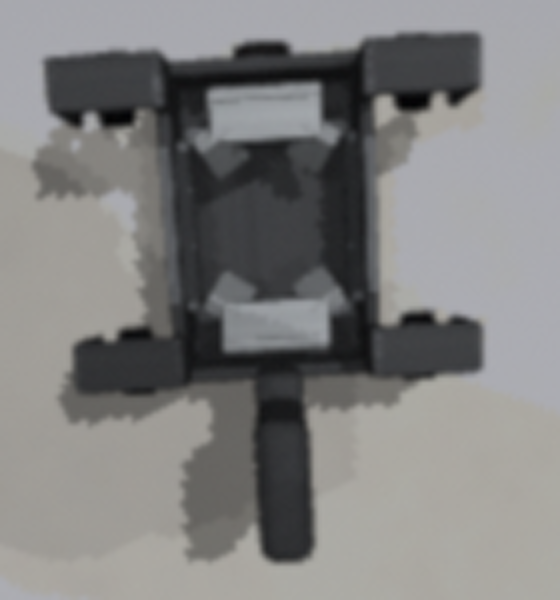

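The zoom confirms the carrier outline, with clips at (265,110) and (275,325), a clear recess, and the tab at (283,480). Measured carrier: centre (607.5, -184.3), yaw 1.165.

Run:
```python
from h import *
P=[]
for _ in range(6): g=get_image('wrist');s=read_state();P.append(s['eef_pos'])
p=np.mean(P,0);print(p,s['clock'])
r=lambda x,y,z:ray(g,x/1.25,y/1.25,z)
sp=(r(399,278,144.)+r(399,361,162.))/2;print(sp,np.linalg.norm((r(399,278,144.)-r(399,361,162.))[:2]))
off=Ro.from_euler('z',.045).apply(sp-p);off[2]=0;print('off',off)
for z in(95,41):
  move(np.array([607.5,-184.3,z])-off,[3.1416,0,1.165],cmd=(p,[3.1416,0,1.12]))
```

```text
[ 574.10592134 -253.33079889  149.2202636 ] 5.0
[ 575.65 -251.25  153.  ] 27.951744131627994
off [1.4489112  2.14815253 0.        ]
shift cm [ 7.41 -0.04  5.42] turn [ 0.    -0.    -0.045]
shift cm [ 7.41 -0.04 10.82] turn [ 0.    -0.    -0.045]
```

Call:
send_rows --series '[{"ax": 0, "ay": 0, "dz": 0, "dx": 4, "dy": 0, "az": -0.045, "hand": 0.8}, {"ax": 0, "ay": 0, "dz": 0, "dx": 7.4, "dy": 0, "az": -0.045, "hand": 0.8}, {"ax": 0, "ay": 0, "dz": 3, "dx": 7.4, "dy": 0, "az": -0.045, "hand": 0.8}, {"ax": 0, "ay": 0, "dz": 6, "dx": 7.4, "dy": 0, "az": -0.045, "hand": 0.8}, {"ax": 0, "ay": 0, "dz": 8.5, "dx": 7.4, "dy": 0, "az": -0.045, "hand": 0.8}, {"ax": 0, "ay": 0, "dz": 9.5, "dx": 7.4, "dy": 0, "az": -0.045, "hand": 0.8}, {"ax": 0, "ay": 0, "dz": 9.5, "dx": 7.4, "dy": 0, "az": -0.045, "hand": 0.8}]'

```text
clock: 5.7
eef_pos: [606.1, -185.3, 52.9]
tool_rot: [-3.139, 0.0, 1.163]
force: [-0.5, -0.6, -0.4]
width: 28.2
gripper_force: 59.2
```

Run:
```python
from h import *
P=[];F=[]
for _ in range(5): g=get_image('wrist');s=read_state();P.append(s['eef_pos']);F.append(s['force'])
p=np.mean(P,0);print(p,np.mean(F,0),s['width'])
off=np.array([1.4,2.1,0])
move(np.array([607.5,-184.3,41])-off,[3.1416,0,1.165],cmd=(p,s['tool_rot']))
save(g,'w5.png',(150,100,490,340),2.3)
```

```text
[ 607.83877755 -185.81728594   55.36106332] [0.37764771 0.27117219 0.09248728] 27.634938446987
shift cm [-0.12 -0.14  1.44] turn [ 0.002 -0.    -0.001]
```

View pics/w5.png

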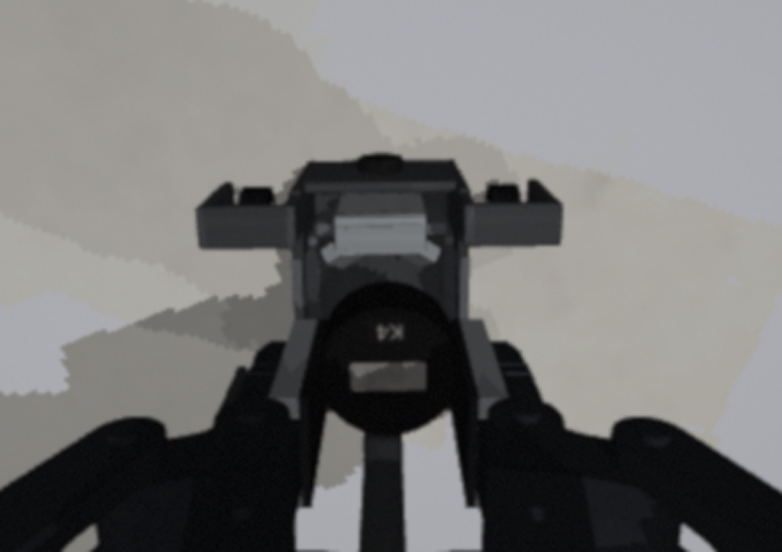

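The specimen is held at u≈388, the carrier's hooks span u=197..563 (centre 380), and the front arm tops run v=205..247. I have to shift slightly to the left (-y of the tool).

Run:
```python
from h import *
g=get_image('wrist');f=lambda u,v,z:ray(g,150+u/2.3,100+v/2.3,z)
x=np.array([np.cos(1.165),np.sin(1.165)]);y=np.array([-x[1],x[0]])
h=(f(197,226,52)+f(563,226,52))/2;w=np.linalg.norm(f(197,226,52)-f(563,226,52))
c=h[:2]-26*x
b=f(388,433,67)[:2]+15*x; a=f(388,283,49)[:2]-15*x
print(w,c,'spec',b,a,'need along carrier x,y', [(c-(a+b)/2)@x,(c-(a+b)/2)@y])
```

```text
80.49111752237012 [ 608.28648593 -181.73849679] spec [ 609.32125812 -183.51817493] [ 608.57874188 -185.58182507] need along carrier x,y [np.float64(2.321253822645323), np.float64(1.7194714051985462)]
```

Call:
send_rows --series '[{"ax": 0, "ay": 0, "dz": 0, "dx": 0.05, "dy": -0.17, "az": 0, "hand": 0.8}, {"ax": 0, "ay": 0, "dz": 0.7, "dx": 0.05, "dy": -0.17, "az": 0, "hand": 0.8}, {"ax": 0, "ay": 0, "dz": 1.2, "dx": 0.05, "dy": -0.17, "az": 0, "hand": 0.8}, {"ax": 0, "ay": 0, "dz": 1.3, "dx": 0.05, "dy": -0.17, "az": 0, "hand": 0.8}, {"ax": 0, "ay": 0, "dz": 1.3, "dx": 0.05, "dy": -0.17, "az": 0, "hand": 0.8}]'

```text
clock: 6.5
eef_pos: [606.2, -183.4, 41.0]
tool_rot: [-3.141, -0.001, 1.164]
force: [0.4, 2.3, -0.5]
width: 27.8
gripper_force: 59.1
```

Run:
```python
from h import *
P=[];F=[]
for _ in range(6): g=get_image('wrist');s=read_state();P.append(s['eef_pos']);F.append(s['force'])
print(np.mean(P,0),np.mean(F,0),s['clock'])
```

```text
[ 605.86194541 -183.73084602   41.25833061] [1.13012228 1.42601396 0.05473101] 6.8
```

Call:
send_rows --series '[{"ax": 0, "ay": 0, "dz": 0, "dx": 0.07, "dy": 0, "az": 0, "hand": 0.8}, {"ax": 0, "ay": 0, "dz": 0.1, "dx": 0.07, "dy": 0, "az": 0, "hand": 0.8}, {"ax": 0, "ay": 0, "dz": 0.1, "dx": 0.07, "dy": 0, "az": 0, "hand": 0.8}]'

```text
clock: 7.1
eef_pos: [606.0, -183.6, 40.8]
tool_rot: [3.142, 0.0, 1.164]
force: [0.3, 1.5, 3.7]
width: 27.8
gripper_force: 60.3
```

Run:
```python
from h import *
P=[];F=[]
for _ in range(6): g=get_image('wrist');s=read_state();P.append(s['eef_pos']);F.append(s['force'])
print(np.mean(P,0),np.mean(F,0),s['clock'])
```

```text
[ 606.02104486 -183.59900345   40.717967  ] [-0.46186619  1.35932586  4.76289083] 7.4
```

Call:
send_rows --series '[{"ax": 0, "ay": 0, "dz": -0.1, "dx": 0, "dy": 0, "az": 0, "hand": 0.8}, {"ax": 0, "ay": 0, "dz": -0.1, "dx": 0, "dy": 0, "az": 0, "hand": 0.55}, {"ax": 0, "ay": 0, "dz": -0.1, "dx": 0, "dy": 0, "az": 0, "hand": 0.4}, {"ax": 0, "ay": 0, "dz": -0.1, "dx": 0, "dy": 0, "az": 0, "hand": 0.4}, {"ax": 0, "ay": 0, "dz": -1, "dx": 0, "dy": 0, "az": 0, "hand": 0.3}, {"ax": 0, "ay": 0, "dz": -3, "dx": 0, "dy": 0, "az": 0, "hand": 0}, {"ax": 0, "ay": 0, "dz": -7, "dx": 0, "dy": 0, "az": 0, "hand": 0}, {"ax": 0, "ay": 0, "dz": -11, "dx": -3, "dy": 0, "az": 0, "hand": 0}, {"ax": 0, "ay": 0, "dz": -11, "dx": -7, "dy": 0, "az": 0, "hand": 0}, {"ax": 0, "ay": 0, "dz": -11, "dx": -7, "dy": 0, "az": 0, "hand": 0}]'

```text
clock: 8.4
eef_pos: [575.7, -255.8, 153.5]
tool_rot: [3.137, 0.006, 1.155]
force: [-1.1, -0.5, 0.2]
width: 85.2
gripper_force: 0.0
```

Run:
```python
from h import *
P=[]
for _ in range(4): g=get_image('wrist');s=read_state();P.append(s['eef_pos'])
print(np.mean(P,0),s['tool_rot'],s['clock'],proj(g,[607.5,-184.3,52]))
save(g,'w6.png',(200,30,440,210),3.3)
move([455.5,-117,180],[3.1416,0,1.165],cmd=(np.mean(P,0),[3.1416,0,1.165]))
```

```text
[ 577.90669255 -248.53546475  150.97677422] [-3.14072406e+00 -1.27958420e-03  1.16491988e+00] 8.6 [320.7 116. ]
shift cm [  7.25 -16.44  -2.9 ] turn [0. 0. 0.]
```

View pics/w6.png

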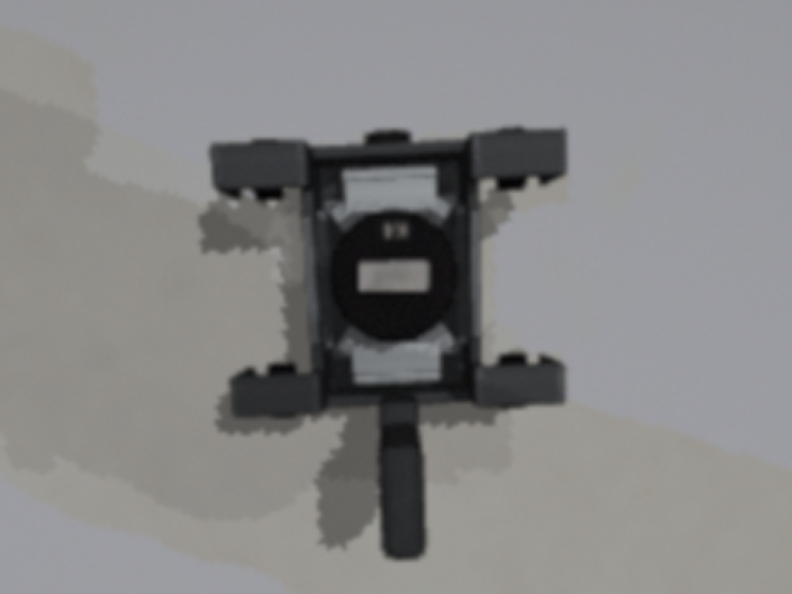

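The specimen lies in the mouth at (394,276), midway between the clips at (391,190) and (396,363). The hook ends are at (212,165), (566,152), (232,397) and (565,383), with the tab at (402,480).

Run:
```python
from h import *
g=get_image('wrist')
r=lambda x,y,z:ray(g,200+x/3.3,30+y/3.3,z)
FL,FR,RL,RR=[r(*p,52) for p in((212,165),(566,152),(232,397),(565,383))]
print([np.linalg.norm(a-b) for a,b in((FL,FR),(RL,RR),(FL,RL),(FR,RR))])
c=(FL+FR+RL+RR)/4;d=(FL+FR-RL-RR);e=(FL+RL-FR-RR)
print('c',c,'yaw',np.arctan2(d[1],d[0]),np.arctan2(e[1],e[0])-np.pi/2)
print('spec',r(394,276,53),'tab',(r(401,430,85)+r(404,553,85))/2,'tab yaw',np.arctan2(*(r(401,430,85)-r(404,553,85))[1::-1]))
# pusher in top & scene
t=get_image('top');s=get_image('scene')
for c,st in blobs(t,70,(325,215,355,240)):print(c,st,ray(t,*c,98))
for c,st in blobs(s,60,(295,215,325,270)):
    print(c,st,'grip',ray(s,*c,75))
e=proj(g,[455.5,-117,98]);print(e)
```

```text
[np.float64(80.1111727538675), np.float64(80.17462191990678), np.float64(52.224515316085025), np.float64(51.55705577319172)]
c [ 607.175 -181.65    52.   ] yaw 1.2072890279125685 1.2018755742609972
spec [ 607.5 -181.3   53. ] tab [ 591.55 -222.95   85.  ] tab yaw 1.1923689487662203
[350.23529412 234.41176471] [21 15  9 10 17] [ 426.7 -143.8   98. ]
[312.73544974 227.79365079] [  0   0  30  30 378] grip [473.4 -98.   75. ]
[ 55.  115.1]
```

Call:
send_rows --series '[{"ax": 0, "ay": 0, "dz": -2.9, "dx": 2, "dy": -5, "az": -0.04, "hand": 0}, {"ax": 0, "ay": 0, "dz": -2.9, "dx": 4, "dy": -10, "az": -0.04, "hand": 0}, {"ax": 0, "ay": 0, "dz": -2.9, "dx": 5.25, "dy": -14.5, "az": -0.04, "hand": 0}, {"ax": 0, "ay": 0, "dz": -2.9, "dx": 5.25, "dy": -16.4, "az": -0.04, "hand": 0}, {"ax": 0, "ay": 0, "dz": -2.9, "dx": 5.25, "dy": -16.4, "az": -0.04, "hand": 0}, {"ax": 0, "ay": 0, "dz": -2.9, "dx": 5.25, "dy": -16.4, "az": -0.04, "hand": 0}]'

```text
clock: 9.35
eef_pos: [449.3, -133.9, 179.6]
tool_rot: [3.14, -0.0, 1.205]
force: [0.6, 0.1, -0.2]
width: 85.4
gripper_force: 0.0
```

Run:
```python
from h import *
P=[]
for _ in range(4): g=get_image('wrist');s=read_state();P.append(s['eef_pos'])
p=np.mean(P,0);print(p,s['tool_rot'],s['clock'])
e=proj(g,[455.5,-117,98]);print(e, proj(g,[455.5,-117,0]))
b=g['pixels'];u,v=map(int,e)
for lim in(35,50,70):
  for c,st in blobs(g,lim,(u-60,v-60,u+60,v+60),150):print(lim,c,st,ray(g,*c,98),ray(g,*c,75))
cv2.imwrite('pics/p.png',b[:,:,::-1])
for dv in range(-60,61,6):print(v+dv,' '.join('%3d'%x for x in b[v+dv,u-60:u+61:6].max(1)))
move([455.5,-117,60],[3.1416,0,1.203],cmd=(p,s['tool_rot']))
```

```text
[ 449.9867645  -135.04389259  179.47223633] [3.14054009e+00 6.02509074e-04 1.20356363e+00] 9.55
[316.2 184.3] [316.8 163.8]
35 [310.1155914 176.3561828] [ 40  36  28  34 744] [ 453.4 -109.6   98. ] [ 451.1 -113.7   75. ]
50 [309.94818653 176.32124352] [ 40  35  28  35 772] [ 453.3 -109.5   98. ] [ 451.  -113.7   75. ]
70 [310.01600985 176.22044335] [ 40  35  29  35 812] [ 453.4 -109.5   98. ] [ 451.1 -113.6   75. ]
124 157 156 157 156 156 157 158 158 167 171 174 174 174 174 173 174 174 174 174 174 173
130 157 156 157 158 156 157 158 156 162 166 167 173 170 172 173 175 173 174 174 174 174
136 156 156 155 157 156 156 157 157 157 157 156 159 168 169 168 172 173 174 174 175 174
142 157 156 156 154 158 157 157 157 158 157 155 156 154 168 168 168 173 174 174 174 174
148 158 158 157 157 157 156 157 157 158 157 157 157 155 155 156 159 170 174 175 175 174
154 158 157 158 157 158 158 158 159 155  62  74 158 157 156 157 155 167 168 170 174 174
160 158 158 159 158 158 159 157 125  71  14  44 128 158 156 156 158 167 167 167 168 168
166 157 157 158 158 158 159 111  78  10  10  10  60 166 167 167 1
[... 520 characters left out ...]
68 168 168 167 168 168 168 168
208 175 174 175 175 173 168 168 167 168 169 168 168 167 167 167 168 168 167 168 168 167
214 132 130 172 175 174 175 169 169 168 114 112 159 168 168 168 168 168 168 168 167 168
220 132 131 131 133 131 132 133 133 132 132 132 132 127 168 167 168 167 168 168 167 168
226 132 131 132 132 133 151 133 133 133 132 132 132 132 175 175 171 168 168 168 168 168
232 132 132 132 132 133 132 132 132 133 132 133 133 133 174 175 174 174 174 167 166 168
238 133 132 132 132 132 132 132 132 133 134 133 132 146 174 174 175 175 175 174 175 174
244 133 132 132 132 132 132 134 160 140 132 133 175 174 175 175 174 174 174 173 174 174
shift cm [ 1.89 -0.15 11.95] turn [0.001 0.001 0.001]
```

Call:
send_rows --series '[{"ax": 0, "ay": 0, "dz": 1, "dx": 2.2, "dy": -0.58, "az": 0, "hand": 0}, {"ax": 0, "ay": 0, "dz": 4, "dx": 2.2, "dy": -0.58, "az": 0, "hand": 0}, {"ax": 0, "ay": 0, "dz": 8, "dx": 2.2, "dy": -0.58, "az": 0, "hand": 0}, {"ax": 0, "ay": 0, "dz": 11.9, "dx": 2.2, "dy": -0.58, "az": 0, "hand": 0}, {"ax": 0, "ay": 0, "dz": 11.9, "dx": 2.2, "dy": -0.58, "az": 0, "hand": 0.5}, {"ax": 0, "ay": 0, "dz": 11.9, "dx": 2.2, "dy": -0.58, "az": 0, "hand": 0.9}, {"ax": 0, "ay": 0, "dz": 11.9, "dx": 2.2, "dy": -0.58, "az": 0, "hand": 0.9}, {"ax": 0, "ay": 0, "dz": 11.9, "dx": 2.2, "dy": -0.58, "az": 0, "hand": 0.9}, {"ax": 0, "ay": 0, "dz": 11.9, "dx": 2.2, "dy": -0.58, "az": 0, "hand": 0.9}]'

```text
clock: 10.45
eef_pos: [452.3, -112.1, 62.1]
tool_rot: [3.138, -0.001, 1.204]
force: [0.2, 0.1, 6.3]
width: 21.6
gripper_force: 58.3
```

Run:
```python
from h import *
P=[];F=[]
for _ in range(5): g=get_image('wrist');s=read_state();P.append(s['eef_pos']);F.append(s['force'])
p=np.mean(P,0);print(p,s['tool_rot'],s['clock'],s['width'],s['gripper_force'],np.mean(F,0))
b=g['pixels'];m=(b.max(2)<40).astype(np.uint8)
print(proj(g,p+[0,0,39]))
for v in range(190,330,8):print(v,' '.join('%3d'%x for x in b[v,270:371:5].max(1)))
```

```text
[ 452.25267773 -112.14934675   62.11312253] [ 3.13824885e+00 -7.27539166e-04  1.20393992e+00] 10.7 21.2992565001736 58.349592089653015 [-0.40052566 -0.50336735  6.33092216]
[318.4 299.5]
190 157 157 157 157 157 156 156 157 157 157 156 154 155 155 153 153 153 154 154 154 154
198 156 156 156 156 157 157 157 157 157 155 155 156 157 157 155 153 154 156 155 154 156
206 157 157 156 156 157 157 157 157 117  63  64 108 155 155 156 155 155 155 156 162 165
214 157 157 157 156 156 156 140  60  55  61  63  66  68 167 160 165 165 166 167 167 167
222 141 102 143 153 101 101 101  50  52  61  56  65  65 165 167 167 167 166 166 167 167
230 110 105 112 112 112 112 109  79 117 117 114 120 102 127 166 166 166 166 167 166 166
238 112 112 112  83  84  69  93  14  13   6   6   9  11  67  66 108 115 164 167 166 167
246 112 111 109  65  65   9   9   7   5   4   4   4   5   6  38  41  65  86 165 166 166
254  11  12  56  65  51  10   5   5   5   7   6   6   7   6   6  11  65  64  14  14  83
262  15  16  54  56  13   6   6   3   9  15  14  12   9   4   4  10  64  64  48  24  19
270  12  47  53  54   7   7   8   5   6   5   8   8   6   4   6   6  37  53  61  12  15
278  12  11  13  73  14   4   6  10  12   8   8   8   9   6   5   8  50  14  11  15  13
286   9   7  11  11  15   6   6   8   9   8   9   9   9   7   9   8  13  13   9  10  11
294  10  11  13  10  16   9   9   6   7   7   7   8   9   4   9   6  10  11  10  10   9
302   9  10  10  11  15  15   8   9   8   5   7   9   7   7   9   9  11   9   9  11  10
310  11  12  11  12  15 170  76   9   8   8   8   7   8  20 171  29   9  13  16  13  14
318  11  10   9  12  25 171 171 171 171 155 114 167 171 171 171  92  43  12  14  13  14
326  11  11  11  79 171 171 171 171 171 171 171 170 171 171 171 171 169  11  13  13  15
```

Run:
```python
from h import *
g=get_image('wrist');x=np.array([np.cos(1.204),np.sin(1.204),0])
a=ray(g,318,314.5,98)+11.5*x;b=ray(g,318,205.5,0)-10.5*x;print(a,b)
p=np.array([452.2,-112.1,62.1]);o=(a+b)/2-p;o[2]=0;print('off',o,'foot z at grasp 0')
for z in(152,102,91.1):move(np.array([607.3,-181.5,z])-o,[3.1416,0,1.204],cmd=(p,[3.1416,0,1.204]))
```

```text
[ 452.92420716 -110.06496785   98.        ] [ 451.43441955 -114.5015511     0.        ]
off [-0.02068665 -0.18325947  0.        ] foot z at grasp 0
shift cm [-0.9  16.96 -8.99] turn [0. 0. 0.]
shift cm [-0.9  16.96 -3.99] turn [0. 0. 0.]
shift cm [-0.9  16.96 -2.9 ] turn [0. 0. 0.]
```

Call:
send_rows --series '[{"ax": 0, "ay": 0, "dz": -4, "dx": 0, "dy": 0, "az": 0, "hand": 0.9}, {"ax": 0, "ay": 0, "dz": -8, "dx": 0, "dy": 2, "az": 0, "hand": 0.9}, {"ax": 0, "ay": 0, "dz": -9, "dx": -0.4, "dy": 6, "az": 0, "hand": 0.9}, {"ax": 0, "ay": 0, "dz": -9, "dx": -0.9, "dy": 10, "az": 0, "hand": 0.9}, {"ax": 0, "ay": 0, "dz": -9, "dx": -0.9, "dy": 14, "az": 0, "hand": 0.9}, {"ax": 0, "ay": 0, "dz": -9, "dx": -0.9, "dy": 17, "az": 0, "hand": 0.9}, {"ax": 0, "ay": 0, "dz": -9, "dx": -0.9, "dy": 17, "az": 0, "hand": 0.9}, {"ax": 0, "ay": 0, "dz": -7, "dx": -0.9, "dy": 17, "az": 0, "hand": 0.9}, {"ax": 0, "ay": 0, "dz": -6.5, "dx": -0.9, "dy": 17, "az": 0, "hand": 0.9}, {"ax": 0, "ay": 0, "dz": -6.5, "dx": -0.9, "dy": 17, "az": 0, "hand": 0.9}]'

```text
clock: 11.75
eef_pos: [605.2, -180.4, 125.0]
tool_rot: [-3.139, -0.0, 1.204]
force: [-0.0, 0.0, -1.1]
width: 21.4
gripper_force: 59.2
```

Run:
```python
from h import *
P=[];F=[]
for _ in range(5): g=get_image('wrist');s=read_state();P.append(s['eef_pos']);F.append(s['force'])
p=np.mean(P,0);print(p,s['tool_rot'],s['clock'],s['width'],np.mean(F,0))
save(g,'w7.png',(190,90,450,330),2.5)
```

```text
[ 606.49593666 -181.21321756  126.18861438] [ 3.14028308e+00 -1.86070220e-04  1.20381268e+00] 12.0 21.753702696556807 [-0.20804649  0.19895072 -1.12251325]
```

View pics/w7.png

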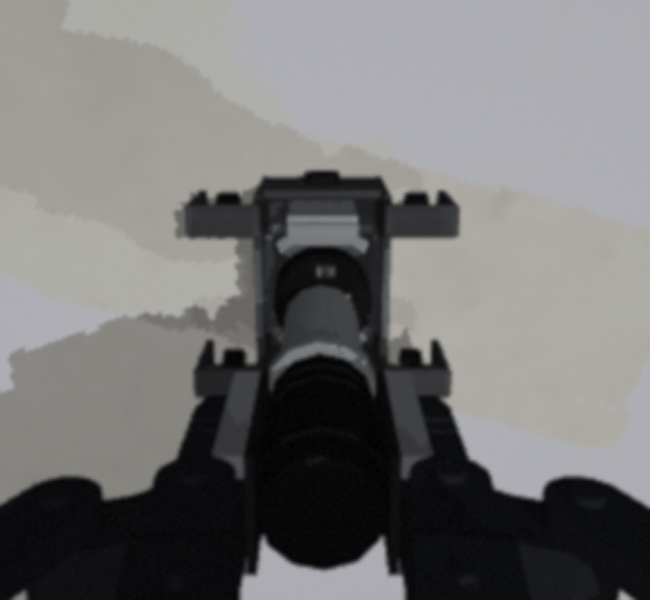

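The pusher foot (320,320) is over the specimen (322,285), and the carrier's hooks (188–458) are square to the tool. Pressing down.

Call:
send_rows --series '[{"ax": 0, "ay": 0, "dz": 0.8, "dx": 0, "dy": 0, "az": 0, "hand": 0.9}, {"ax": 0, "ay": 0, "dz": 1.4, "dx": 0, "dy": 0, "az": 0, "hand": 0.9}, {"ax": 0, "ay": 0, "dz": 2.0, "dx": 0, "dy": 0, "az": 0, "hand": 0.9}, {"ax": 0, "ay": 0, "dz": 2.5, "dx": 0, "dy": 0, "az": 0, "hand": 0.9}, {"ax": 0, "ay": 0, "dz": 3.0, "dx": 0, "dy": 0, "az": 0, "hand": 0.9}, {"ax": 0, "ay": 0, "dz": 3.5, "dx": 0, "dy": 0, "az": 0, "hand": 0.9}, {"ax": 0, "ay": 0, "dz": 3.5, "dx": 0, "dy": 0, "az": 0, "hand": 0.9}]'

```text
clock: 12.7
eef_pos: [606.6, -181.4, 90.4]
tool_rot: [3.142, -0.0, 1.204]
force: [-0.2, 1.0, 4.4]
width: 21.3
gripper_force: 59.9
```

Run:
```python
from h import *
P=[];F=[]
for _ in range(4): g=get_image('wrist');s=read_state();P.append(s['eef_pos']);F.append(s['force'])
p=np.mean(P,0);print(p,s['clock'],s['width'],np.mean(F,0))
```

```text
[ 606.55808455 -181.36954459   90.40372459] 12.9 21.698465357456357 [-0.82677697 -0.17407662  3.97567934]
```

Call:
send_rows --series '[{"ax": 0, "ay": 0, "dz": 0.1, "dx": 0, "dy": 0, "az": 0, "hand": 0.9}, {"ax": 0, "ay": 0, "dz": 0.15, "dx": 0, "dy": 0, "az": 0, "hand": 0.9}, {"ax": 0, "ay": 0, "dz": 0.15, "dx": 0, "dy": 0, "az": 0, "hand": 0.9}]'

```text
clock: 13.2
eef_pos: [606.6, -181.5, 90.3]
tool_rot: [3.141, -0.001, 1.204]
force: [-2.4, 0.6, 14.2]
width: 21.9
gripper_force: 61.0
```

Call:
send_rows --series '[{"ax": 0, "ay": 0, "dz": 0.1, "dx": 0, "dy": 0, "az": 0, "hand": 0.9}, {"ax": 0, "ay": 0, "dz": 0.15, "dx": 0, "dy": 0, "az": 0, "hand": 0.9}, {"ax": 0, "ay": 0, "dz": 0.15, "dx": 0, "dy": 0, "az": 0, "hand": 0.9}]'

```text
clock: 13.5
eef_pos: [606.8, -181.6, 90.2]
tool_rot: [3.14, -0.001, 1.204]
force: [-5.5, 2.5, 23.9]
width: 21.8
gripper_force: 62.1
```

Force rises stiffly with no travel, so the specimen is home on the floor. I lift and take the pusher back to where it stood.

Call:
send_rows --series '[{"ax": 0, "ay": 0, "dz": -1, "dx": 0, "dy": 0, "az": 0, "hand": 0.9}, {"ax": 0, "ay": 0, "dz": -3, "dx": 0, "dy": 0, "az": 0, "hand": 0.9}, {"ax": 0, "ay": 0, "dz": -6.5, "dx": 0, "dy": -0.5, "az": 0, "hand": 0.9}, {"ax": 0, "ay": 0, "dz": -6.5, "dx": 0.3, "dy": -5, "az": 0, "hand": 0.9}, {"ax": 0, "ay": 0, "dz": -6.5, "dx": 0.6, "dy": -9.5, "az": 0, "hand": 0.9}, {"ax": 0, "ay": 0, "dz": -4, "dx": 0.9, "dy": -14, "az": 0, "hand": 0.9}, {"ax": 0, "ay": 0, "dz": -1, "dx": 0.9, "dy": -17, "az": 0, "hand": 0.9}, {"ax": 0, "ay": 0, "dz": 1.5, "dx": 0.9, "dy": -17, "az": 0, "hand": 0.9}, {"ax": 0, "ay": 0, "dz": 2.3, "dx": 0.9, "dy": -17, "az": 0, "hand": 0.9}, {"ax": 0, "ay": 0, "dz": 2.5, "dx": 0.9, "dy": -17, "az": 0, "hand": 0.9}]'

```text
clock: 14.5
eef_pos: [449.8, -111.3, 62.0]
tool_rot: [-3.137, -0.001, 1.204]
force: [-6.4, 2.7, 22.9]
width: 21.7
gripper_force: 62.0
```

Run:
```python
from h import *
P=[];F=[]
for _ in range(5): g=get_image('wrist');s=read_state();P.append(s['eef_pos']);F.append(s['force'])
p=np.mean(P,0);print(p,s['clock'],s['width'],np.mean(F,0),s['tool_rot'])
```

```text
[ 451.70292936 -112.30285597   62.56541647] 14.75 21.495203536159888 [-0.01988476 -0.13862583 -1.18522891] [3.13945247e+00 2.11058598e-04 1.20367015e+00]
```

Call:
send_rows --series '[{"ax": 0, "ay": 0, "dz": 0.05, "dx": 0, "dy": 0, "az": 0, "hand": 0.9}, {"ax": 0, "ay": 0, "dz": 0.08, "dx": 0, "dy": 0, "az": 0, "hand": 0.9}, {"ax": 0, "ay": 0, "dz": 0.08, "dx": 0, "dy": 0, "az": 0, "hand": 0.9}]'

```text
clock: 15.05
eef_pos: [452.0, -112.3, 62.1]
tool_rot: [3.14, -0.0, 1.204]
force: [-0.5, -0.7, 4.7]
width: 21.4
gripper_force: 60.1
```

Run:
```python
from h import *
P=[];F=[]
for _ in range(5): g=get_image('wrist');s=read_state();P.append(s['eef_pos']);F.append(s['force'])
p=np.mean(P,0);print(p,s['clock'],s['width'],np.mean(F,0),s['tool_rot'])
```

```text
[ 452.02502231 -112.28825139   62.12244735] 15.3 21.747076013216578 [0.29386756 0.02076564 5.57697643] [ 3.13953477e+00 -1.07491691e-04  1.20371126e+00]
```

Call:
send_rows --series '[{"ax": 0, "ay": 0, "dz": -0.04, "dx": 0, "dy": 0, "az": 0, "hand": 0.8}, {"ax": 0, "ay": 0, "dz": -0.04, "dx": 0, "dy": 0, "az": 0, "hand": 0.6}, {"ax": 0, "ay": 0, "dz": -0.04, "dx": 0, "dy": 0, "az": 0, "hand": 0.3}, {"ax": 0, "ay": 0, "dz": -0.04, "dx": 0, "dy": 0, "az": 0, "hand": 0}, {"ax": 0, "ay": 0, "dz": -0.04, "dx": 0, "dy": 0, "az": 0, "hand": 0}, {"ax": 0, "ay": 0, "dz": -4, "dx": 0, "dy": 0, "az": 0, "hand": 0}, {"ax": 0, "ay": 0, "dz": -9, "dx": 0, "dy": 0, "az": 0, "hand": 0}, {"ax": 0, "ay": 0, "dz": -9, "dx": -2, "dy": 4.5, "az": 0, "hand": 0}, {"ax": 0, "ay": 0, "dz": -9, "dx": -4, "dy": 9, "az": 0, "hand": 0}, {"ax": 0, "ay": 0, "dz": -9, "dx": -6.5, "dy": 13, "az": 0, "hand": 0}]'

```text
clock: 16.3
eef_pos: [551.6, -218.9, 152.4]
tool_rot: [3.14, -0.001, 1.207]
force: [1.0, 0.3, 0.3]
width: 85.4
gripper_force: 0.0
```

Call:
send_rows --series '[{"ax": 0, "ay": 0, "dz": 0, "dx": -2, "dy": 4, "az": 0, "hand": 0}, {"ax": 0, "ay": 0, "dz": 0, "dx": -2, "dy": 4, "az": 0, "hand": 0}, {"ax": 0, "ay": 0, "dz": 0, "dx": -2, "dy": 4, "az": 0, "hand": 0}]'

```text
clock: 16.6
eef_pos: [578.6, -252.8, 150.8]
tool_rot: [-3.14, 0.0, 1.203]
force: [-0.4, -0.3, -0.5]
width: 85.3
gripper_force: 0.0
```

Run:
```python
from h import *
P=[]
for _ in range(5): g=get_image('wrist');s=read_state();P.append(s['eef_pos'])
p=np.mean(P,0);print(p,s['clock'],s['tool_rot'])
b=g['pixels'];c=proj(g,[607.2,-181.7,52]);print('c',c)
# dark mask of the carrier (arm tops), rows/extents
u,v=map(int,c);m=(b.max(2)<90).astype(np.uint8);n,l,st,cc=cv2.connectedComponentsWithStats(m[v-70:v+110,u-90:u+90])
k=1+np.argmax(st[1:,4]);M=l==k;print(st[k]+[u-90,v-70,0,0,0],cc[k]+[u-90,v-70])
for r in range(0,180,5):
    xs=np.where(M[r])[0]
    if len(xs):print(v-70+r,xs.min()+u-90,xs.max()+u-90,len(xs))
# specimen home? darkest blob
for c2,s2 in blobs(g,30,(u-30,v-30,u+30,v+30),60):print('spec',c2,s2,ray(g,*c2,28))
# pusher upright check
e0,e1=proj(g,[452,-112,98]),proj(g,[452,-112,0]);print('pusher exp',e0,e1)
for c2,s2 in blobs(g,50,(0,max(0,int(e0[1])-50),int(max(e0[0],0))+80,int(e0[1])+50),150):print(c2,s2)
```

```text
[ 578.40268472 -250.86555196  151.1981797 ] 16.85 [-3.14072503e+00 -8.56734867e-04  1.20479491e+00]
c [321.1 108.7]
[ 268   66  107  129 5582] [319.77499104 114.59351487]
68 268 374 72
73 268 374 107
78 268 374 80
83 272 369 56
88 293 347 19
93 294 346 53
98 294 346 53
103 294 345 52
108 294 345 34
113 294 345 34
118 294 345 52
123 294 345 49
128 294 345 34
133 288 346 28
138 271 370 74
143 270 370 101
148 269 370 102
153 314 327 14
158 314 326 13
163 314 327 14
168 314 327 14
173 314 327 14
178 314 327 14
183 315 327 13
188 315 327 13
193 316 326 11
spec [320.60240964 110.23694779] [ 11  13  38  38 747] [ 606.6 -182.4   28. ]
pusher exp [45.6 91.3] [137.9  99.1]
[69.09710322 94.67686659] [  30   34   81   38 2451]
[119.39053254 101.92899408] [110  48  15  25 169]
```

Run:
```python
from h import *
g=get_image('wrist');b=g['pixels'].max(2)
for v in range(84,138,2):print(v,' '.join('%3d'%x for x in b[v,292:350:2]))
for z in(28,53):print(z,proj(g,[607.2,-181.7,z]),np.ptp([proj(g,[607.2+15*.93*s,-181.7-15*.36*s,z])[0] for s in(1,-1)]))
```

```text
84  88  55  51  24  46  44  34  69 144 149 149 150 151 152 152 152 153 153 153 154 153 103  31  31  32  19  28  43 136
86  92  61  52  24  53  81  67  92 140 143 145 146 147 147 147 148 149 148 148 147 150 116  73  60  59  21  34  61 138
88  93  61  53  34  57  90 113 123 133 134 141 142 143 143 143 143 144 143 144 140 135 125 123  96  57  30  39  61 106
90  98  69  55  57  78  62 118 117  94  87  82  76  67  67  68  68  67  70  80  84  81 108 127  88  43  52  41  66  95
92 106  88  72  48  51  30  68  79  77  75  74  69  30  13  12  13  17  54  66  68  67  70  79  43  44  37  52  92  98
94 110  90  72  48  46  31  34  68  75  76  75  67  28  23  24  24  25  48  66  67  67  67  45  29  37  36  54  93  99
96 110  92  73  47  46  34  29  45  73  76  54  29  24  55  67  63  69  19  37  58  66  54  31  29  35  36  56  93  98
98 111  92  74  47  47  31  29  26  47  44  20  18  22  53  67  63  74  21  15  25  46  29  30  30  35  35  53  91 100
100 111  92  81  48  48  32  26  16  17  16  16  19  18  24  28  31  31  18  17  16  17  17  28  31  34  35  53  91 134
102 111  90  83  50  50  36 
[... 1488 characters left out ...]
 93  94  95  93  57  28  35  35  67 103 146
128  94  73  63  38  53  39  79 110  98  95  91  83  38  27  27  27  32  72  92  91  96 107 107  47  41  38  65 100 144
130  94  73  43  33  60  54  89  99 116 121 122 120 118 118 121 121 130 133 137 137 133 119 116  73  48  33  49  88 144
132  93  76  44  27  26  48  61  85 120 125 128 129 129 130 130 130 134 135 143 140 146 113  87  56  35  21  50  88 145
134  93  86  44  28  21  30  32  37 116 126 127 127 128 128 128 129 130 130 130 139 137  80  45  38  28  24  51  85 144
136  85  79  38  28  21  27  28  33 118 129 129 130 131 131 131 132 132 132 133 133 133  73  29  27  22  22  40  85 132
28 [320.6 109.1] 35.30000000000001
53 [320.7 108.5] 39.0
```

The dark disc spans u=303–338 (35 px, as expected at z=28) with the clip noses over its edges, so the specimen is home. Next is the tab.

Run:
```python
from h import *
P=[]
for _ in range(3): g=get_image('wrist');s=read_state();P.append(s['eef_pos'])
p=np.mean(P,0);print(p)
x=np.array([np.cos(1.205),np.sin(1.205),0])
e=ray(g,321,196.5,85);f=(ray(g,268,74,52)+ray(g,374.5,74,52)+ray(g,269.5,144,52)+ray(g,370.5,144,52))/4
t1=e+13*x;t2=f-47*x;print(t1,t2)
t=(t1+t2)/2
move([t[0],t[1],56],[3.1416,0,1.205],cmd=(p,[3.1416,0,1.205]))
```

```text
[ 579.1348255  -251.47600504  151.78751907]
[ 590.45000964 -227.56009018   85.        ] [ 590.3884267  -227.36544319   52.        ]
shift cm [2.65 0.19 9.58] turn [0. 0. 0.]
```

Call:
send_rows --series '[{"ax": 0, "ay": 0, "dz": 2, "dx": 2.6, "dy": 0.18, "az": 0, "hand": 0.3}, {"ax": 0, "ay": 0, "dz": 5, "dx": 2.6, "dy": 0.18, "az": 0, "hand": 0.3}, {"ax": 0, "ay": 0, "dz": 8, "dx": 2.6, "dy": 0.18, "az": 0, "hand": 0.3}, {"ax": 0, "ay": 0, "dz": 9.6, "dx": 2.6, "dy": 0.18, "az": 0, "hand": 0.4}, {"ax": 0, "ay": 0, "dz": 9.6, "dx": 2.6, "dy": 0.18, "az": 0, "hand": 0.6}, {"ax": 0, "ay": 0, "dz": 9.6, "dx": 2.6, "dy": 0.18, "az": 0, "hand": 1}, {"ax": 0, "ay": 0, "dz": 9.6, "dx": 2.6, "dy": 0.18, "az": 0, "hand": 1}, {"ax": 0, "ay": 0, "dz": 9.6, "dx": 2.6, "dy": 0.18, "az": 0, "hand": 1}, {"ax": 0, "ay": 0, "dz": 9.6, "dx": 2.6, "dy": 0.18, "az": 0, "hand": 1}]'

```text
clock: 17.95
eef_pos: [590.9, -229.5, 56.9]
tool_rot: [3.139, 0.001, 1.203]
force: [-0.9, -1.0, 2.2]
width: 9.2
gripper_force: 61.8
```

Run:
```python
from h import *
P=[];F=[]
for _ in range(5): g=get_image('wrist');s=read_state();P.append(s['eef_pos']);F.append(s['force'])
p=np.mean(P,0);print(p,s['clock'],s['tool_rot'],s['width'],s['gripper_force'],np.mean(F,0))
```

```text
[ 590.87666903 -229.5207486    56.87164701] 18.2 [3.13936902e+00 4.56001852e-04 1.20340400e+00] 9.251523146606711 62.27653741836548 [-1.10657197 -0.64842953  6.15199769]
```

Call:
send_rows --series '[{"ax": 0, "ay": 0, "dz": -1, "dx": 0, "dy": 0, "az": 0, "hand": 1}, {"ax": 0, "ay": 0, "dz": -4, "dx": 0, "dy": 0, "az": 0, "hand": 1}, {"ax": 0, "ay": 0, "dz": -8, "dx": 0, "dy": 0, "az": 0, "hand": 1}, {"ax": 0, "ay": 0, "dz": -12, "dx": 0, "dy": 0, "az": 0, "hand": 1}, {"ax": 0, "ay": 0, "dz": -16, "dx": 3, "dy": -1.4, "az": -0.1, "hand": 1}, {"ax": 0, "ay": 0, "dz": -16, "dx": 7, "dy": -3, "az": -0.2, "hand": 1}, {"ax": 0, "ay": 0, "dz": -16, "dx": 11, "dy": -5, "az": -0.3, "hand": 1}, {"ax": 0, "ay": 0, "dz": -16, "dx": 14, "dy": -6.5, "az": -0.4, "hand": 1}, {"ax": 0, "ay": 0, "dz": -16, "dx": 16, "dy": -7.3, "az": -0.5, "hand": 1}, {"ax": 0, "ay": 0, "dz": -16, "dx": 16, "dy": -7.3, "az": -0.5, "hand": 1}]'

```text
clock: 19.2
eef_pos: [579.0, -47.3, 215.4]
tool_rot: [-3.141, -0.004, 1.712]
force: [0.6, -0.0, -2.7]
width: 8.7
gripper_force: 60.8
```

Run:
```python
from h import *
P=[];F=[]
for _ in range(5): g=get_image('wrist');s=read_state();P.append(s['eef_pos']);F.append(s['force'])
p=np.mean(P,0);print(p,s['clock'],s['tool_rot'],s['width'],np.mean(F,0))
d=np.array([np.cos(1.703),np.sin(1.703)]);n=np.array([-d[1],d[0]]);m=np.array([554.7,138.2])
b=g['pixels'].max(2)
H=lambda x:96-x*np.tan(.19)
for x in range(-140,150,35):
  for y in(29,-29):
    X=[*(m+x*d+y*n),H(x)];e=proj(g,X);u,v=map(int,e.round())
    if 0<=v<400 and 20<u<620: print(x,y,e,' '.join('%d'%q for q in b[v,u-16:u+17:2]))
cv2.imwrite('pics/r.png',g['pixels'])
print(proj(g,p+[ -.132*-48.8,.991*48.8,-57+42]))
```

```text
[579.28741331 -53.23870439 215.6982928 ] 19.45 [-3.14134668e+00  9.76136011e-04  1.70104589e+00] 8.712915622455444 [ 0.05086354 -0.30311078 -2.54268088]
-140 29 [281.5 135.9] 151 152 152 151 151 108 113 109 57 71 70 66 48 43 43 33 62
-140 -29 [357.1 135.7] 43 49 41 50 55 54 44 104 133 137 164 164 164 162 156 154 158
-105 29 [280.8  88. ] 150 150 166 212 186 142 145 145 143 99 78 79 80 59 133 144 144
-105 -29 [357.5  87.8] 151 159 164 164 164 164 165 164 95 46 78 82 85 129 165 153 200
-70 29 [280.2  38.8] 146 146 147 177 126 139 138 139 139 101 76 77 79 51 125 140 140
-70 -29 [358.   38.6] 146 145 147 156 155 157 158 159 123 40 79 83 85 102 158 159 151
[342.4 157.8]
```

Run:
```python
from h import *
g=get_image('wrist');b=g['pixels'].max(2)
d=np.array([np.cos(1.703),np.sin(1.703)]);n=np.array([-d[1],d[0]])
q=lambda u,v,x:ray(g,u,v,96-x*np.tan(.19))
L=[q(286.8,88,-105),q(286.2,39,-70)];R=[q(363.5,88,-105),q(364,39,-70)]
for a,c in zip(L,R):
    m=(a+c)/2;print(a,c,np.linalg.norm(a-c),m, 'lat vs (554.7,138.2):',(m[:2]-[554.7,138.2])@n)
p=np.array([579.29,-53.24]);yaw=1.701;x=np.array([np.cos(yaw),np.sin(yaw)]);y=np.array([-x[1],x[0]])
o=p+48.8*x
for cx in(26,-26):
  for cy in(40.5,-40.5):
    e=proj(g,[*(o+cx*x+cy*y),215.7-57+52]);u,v=map(int,e.round());print(cx,cy,e)
    for dv in(-10,0,10):print('   ',' '.join('%d'%k for k in b[v+dv,u-20:u+21:2]))
```

```text
[544.3  30.7 116.2] [601.8  38.2 116.2] 57.98706752371601 [573.05  34.45 116.2 ] lat vs (554.7,138.2): -4.513663168168197
[539.7  65.3 109.5] [597.2  72.8 109.5] 57.98706752371601 [568.45  69.05 109.5 ] lat vs (554.7,138.2): -4.514737713362576
26 40.5 [231.2 101.1]
    219 219 219 220 219 219 218 218 213 213 212 212 212 212 212 212 211 211 212 211 192
    212 211 212 212 213 212 212 212 212 216 153 78 78 78 78 78 79 78 78 78 78
    211 211 211 213 212 212 212 213 212 213 199 90 75 75 75 75 75 76 76 76 77
26 -40.5 [405.  101.1]
    203 204 205 204 204 204 204 205 204 210 219 220 219 219 219 219 219 219 218 218 218
    91 90 90 91 91 91 90 94 108 124 217 220 220 220 220 219 220 219 219 220 220
    88 88 88 89 88 88 88 93 92 168 219 220 219 219 220 220 220 220 220 220 220
-26 40.5 [239.5 207.6]
    144 144 144 144 143 142 141 141 142 143 138 96 34 28 23 24 24 28 113 55 21
    143 144 144 163 169 169 168 168 168 163 92 43 44 44 45 45 51 51 50 51 60
    144 145 145 145 145 163 169 169 169 169 161 109 100 123 129 129 129 129 130 130 130
-26 -40.5 [397.  207.5]
    32 153 52 27 27 26 29 31 70 183 212 212 213 219 220 220 220 220 220 220 220
    78 78 79 79 79 79 78 79 86 108 197 209 209 209 210 211 213 219 220 220 220
    162 162 187 195 194 194 195 195 194 203 212 212 212 213 212 212 213 214 214 214 212
```

Run:
```python
from h import *
for z in(206,160,147,145):move([576.1,11.5,z],[np.pi,.19,1.703],cmd=([579.29,-53.24,215.7],[3.1416,0,1.701]))
```

```text
shift cm [6.46 0.52 0.97] turn [-0.    -0.19  -0.002]
shift cm [6.46 0.52 5.57] turn [-0.    -0.19  -0.002]
shift cm [6.46 0.52 6.87] turn [-0.    -0.19  -0.002]
shift cm [6.46 0.52 7.07] turn [-0.    -0.19  -0.002]
```

Call:
send_rows --series '[{"ax": 0, "ay": -0.05, "dz": 0, "dx": 1.5, "dy": 0.2, "az": 0, "hand": 1}, {"ax": 0, "ay": -0.1, "dz": 0.3, "dx": 4, "dy": 0.5, "az": 0, "hand": 1}, {"ax": 0, "ay": -0.15, "dz": 0.6, "dx": 6.5, "dy": 0.5, "az": 0, "hand": 1}, {"ax": 0, "ay": -0.19, "dz": 1, "dx": 6.5, "dy": 0.5, "az": 0, "hand": 1}, {"ax": 0, "ay": -0.19, "dz": 1, "dx": 6.5, "dy": 0.5, "az": 0, "hand": 1}, {"ax": 0, "ay": -0.19, "dz": 1, "dx": 6.5, "dy": 0.5, "az": 0, "hand": 1}]'

```text
clock: 20.1
eef_pos: [575.9, 10.8, 205.7]
tool_rot: [-3.141, 0.19, 1.702]
force: [-0.5, -0.4, -2.4]
width: 9.7
gripper_force: 60.9
```

Run:
```python
from h import *
P=[];F=[]
for _ in range(5): g=get_image('wrist');s=read_state();P.append(s['eef_pos']);F.append(s['force'])
p=np.mean(P,0);print(p,s['clock'],s['tool_rot'],s['width'],np.mean(F,0))
b=g['pixels'].max(2);rot=Ro.from_euler('xyz',[np.pi,.19,1.703])*Ro.from_euler('x',np.pi)
rc=Ro.from_euler('xyz',[0,.19,1.703]);O=p-rc.apply([-48.8,0,56.9]);print('O',O)
for cy in(40.5,-40.5):
    e=proj(g,O+rc.apply([26,cy,52]));u,v=map(int,e.round());print('hook',cy,e,' '.join('%d'%k for k in b[v,u-20:u+21:2]))
d=np.array([np.cos(1.703),np.sin(1.703)]);n=np.array([-d[1],d[0]]);m=np.array([559.2,138.8])
for x in(-50,-30,0,30,60,100,140,150):
  for y in(29,-29):
    e=proj(g,[*(m+x*d+y*n),96-x*np.tan(.19)]);u,v=map(int,e.round())
    if 0<=v<400: print(x,y,e,' '.join('%d'%q for q in b[v,u-14:u+15:2]))
```

```text
[576.08090352  10.05656525 206.07872593] 20.35 [3.14086168 0.1898559  1.70092229] 9.287790867973468 [ 0.04803342  0.06058259 -1.97669124]
O [571.18043879  46.90789845 140.98637088]
hook 40.5 [230.8 104.8] 143 144 200 214 214 215 214 213 213 212 187 80 80 69 69 70 69 69 70 70 70
hook -40.5 [404.  104.2] 90 90 89 91 89 90 90 89 89 93 204 222 222 222 222 222 221 221 221 221 221
-50 29 [276.4  74.1] 170 126 137 142 142 99 79 80 80 57 82 140 143 143 143
-50 -29 [359.4  73.8] 144 145 145 145 114 40 77 88 90 94 151 160 161 155 207
-30 29 [275.1  41.8] 113 133 139 140 133 81 76 78 77 50 92 138 139 139 141
-30 -29 [360.5  41.5] 152 154 154 154 120 42 79 84 86 88 143 154 154 151 160
```

Carrier and bars line up to within 1 mm; now straight down.

Call:
send_rows --series '[{"ax": 0, "ay": 0, "dz": 2, "dx": 0.38, "dy": 0, "az": 0, "hand": 1}, {"ax": 0, "ay": 0, "dz": 3.5, "dx": 0.67, "dy": 0, "az": 0, "hand": 1}, {"ax": 0, "ay": 0, "dz": 4.6, "dx": 0.89, "dy": 0, "az": 0, "hand": 1}, {"ax": 0, "ay": 0, "dz": 5.3, "dx": 1.02, "dy": 0, "az": 0, "hand": 1}, {"ax": 0, "ay": 0, "dz": 5.7, "dx": 1.1, "dy": 0, "az": 0, "hand": 1}, {"ax": 0, "ay": 0, "dz": 5.7, "dx": 1.1, "dy": 0, "az": 0, "hand": 1}]'

```text
clock: 20.95
eef_pos: [576.0, 11.9, 147.6]
tool_rot: [3.142, 0.19, 1.703]
force: [-0.1, -0.6, -2.1]
width: 8.9
gripper_force: 60.9
```

Call:
send_rows --series '[{"ax": 0, "ay": 0, "dz": 0.15, "dx": 0.03, "dy": 0, "az": 0, "hand": 1}, {"ax": 0, "ay": 0, "dz": 0.25, "dx": 0.05, "dy": 0, "az": 0, "hand": 1}, {"ax": 0, "ay": 0, "dz": 0.25, "dx": 0.05, "dy": 0, "az": 0, "hand": 1}]'

```text
clock: 21.25
eef_pos: [576.3, 12.1, 146.8]
tool_rot: [3.14, 0.189, 1.703]
force: [-3.3, 1.0, 10.3]
width: 9.2
gripper_force: 62.9
```

Run:
```python
from h import *
P=[];F=[]
for _ in range(5): g=get_image('wrist');s=read_state();P.append(s['eef_pos']);F.append(s['force'])
print(np.mean(P,0),s['clock'],s['tool_rot'],s['width'],np.mean(F,0),s['torque'])
```

```text
[576.35573816  12.11115123 146.84391997] 21.5 [3.13975182 0.18942457 1.7033933 ] 9.09798122600265 [-3.72154535  0.97350634  9.88999145] [ 0.3371939   0.74512245 -0.05080464]
```

Call:
send_rows --series '[{"ax": 0, "ay": 0, "dz": -0.1, "dx": -0.02, "dy": -0.05, "az": 0, "hand": 1}, {"ax": 0, "ay": 0, "dz": -0.1, "dx": -0.02, "dy": -0.05, "az": 0, "hand": 1}]'

```text
clock: 21.7
eef_pos: [576.2, 12.1, 147.0]
tool_rot: [3.139, 0.19, 1.704]
force: [-1.0, 0.6, 5.5]
width: 9.0
gripper_force: 62.1
```

Run:
```python
from h import *
F=[];P=[]
for _ in range(5): g=get_image('wrist');s=read_state();P.append(s['eef_pos']);F.append(s['force'])
print(np.mean(P,0),s['tool_rot'],np.mean(F,0))
p=np.mean(P,0);rc=Ro.from_euler('xyz',[0,.19,1.703]);O=p-rc.apply([-48.8,0,56.9]);b=g['pixels'].max(2)
for cy in(40.5,-40.5):
    e=proj(g,O+rc.apply([26,cy,52]));u,v=map(int,e.round());print('hook',cy,e,' '.join('%d'%k for k in b[v,u-20:u+21:2]))
d=np.array([np.cos(1.703),np.sin(1.703)]);n=np.array([-d[1],d[0]]);m=np.array([559.2,138.8])
for x in(-55,-45,-30,0):
  for y in(29,-29):
    e=proj(g,[*(m+x*d+y*n),96-x*np.tan(.19)]);u,v=map(int,e.round())
    if 0<=v<400: print(x,y,e,' '.join('%d'%q for q in b[v,u-14:u+15:2]))
```

```text
[576.19183595  12.14648638 146.94634092] [3.13960939 0.18976686 1.70357281] [-1.16932826  1.13461966  6.61215249]
hook 40.5 [231.2 104.4] 175 199 203 202 202 202 202 202 192 189 133 71 73 65 66 67 66 67 66 67 67
hook -40.5 [404.5 104.4] 86 87 86 86 87 87 87 88 90 85 188 216 216 217 216 216 216 217 216 216 216
-55 29 [262.9  97.1] 67 66 67 66 66 67 67 67 67 68 67 68 67 74 59
-55 -29 [372.2  97.1] 57 93 86 83 83 83 84 84 84 84 84 84 84 85 84
-45 29 [261.9  76.4] 120 120 106 115 72 65 66 67 68 57 31 65 120 121 121
-45 -29 [373.2  76.5] 139 140 124 55 28 65 81 81 82 82 102 149 151 205 213
-30 29 [260.4  44. ] 141 119 107 134 88 72 74 75 74 67 37 48 123 134 133
-30 -29 [374.7  44.1] 148 145 119 30 36 73 79 80 81 79 112 145 139 191 212
```

Call:
send_rows --series '[{"ax": 0, "ay": 0, "dz": -0.05, "dx": 0, "dy": 0, "az": 0, "hand": 0}, {"ax": 0, "ay": 0, "dz": -0.05, "dx": 0, "dy": 0, "az": 0, "hand": 0}, {"ax": 0, "ay": 0, "dz": -0.05, "dx": 0, "dy": 0, "az": 0, "hand": 0}, {"ax": 0, "ay": 0, "dz": -0.05, "dx": 0, "dy": 0, "az": 0, "hand": 0}, {"ax": 0, "ay": 0, "dz": -0.05, "dx": 0, "dy": 0, "az": 0, "hand": 0}, {"ax": 0, "ay": 0, "dz": -2, "dx": 0, "dy": 0, "az": 0, "hand": 0}, {"ax": 0, "ay": 0, "dz": -5, "dx": 0, "dy": 0, "az": 0, "hand": 0}, {"ax": 0, "ay": 0, "dz": -9, "dx": 0, "dy": 0, "az": 0, "hand": 0}, {"ax": 0, "ay": 0, "dz": -13, "dx": 0, "dy": 0, "az": 0, "hand": 0}, {"ax": 0, "ay": 0, "dz": -13, "dx": 0, "dy": 0, "az": 0, "hand": 0}]'

```text
clock: 22.95
eef_pos: [575.4, 37.2, 278.6]
tool_rot: [3.132, 0.189, 1.704]
force: [0.2, 0.1, -0.3]
width: 85.1
gripper_force: 0.0
```

Run:
```python
from h import *
s=read_state();print(s['clock'],s['eef_pos'],s['force'],s['width'])
d=np.array([np.cos(1.703),np.sin(1.703)]);n=np.array([-d[1],d[0]]);m=np.array([559.2,138.8])
g=get_image('wrist');t=get_image('top')
# carrier at stop: nose x=146 -> O along rail ~ 146-36*.98-18*.19
rc=Ro.from_euler('xyz',[0,.19,1.703])
def W(x,y,z):return np.array([*(m+x*d+y*n),z])
xo=146-36*.982-18*.189;O=W(xo,0,96-(xo+6.2)*np.tan(.19)-32.4);print('O exp',O)
for name,G in(('w',g),('t',t)):
  b=G['pixels'].max(2)
  for q in((0,0,28),(26,40.5,52),(26,-40.5,52),(-26,40.5,52),(-26,-40.5,52),(-47,0,85)):
    e=proj(G,O+rc.apply(q));u,v=map(int,e.round());print(name,q,e,[' '.join('%d'%k for k in b[v,u-10:u+11:2]) if 0<=v<400 and 20<u<620 else ''])
```

```text
22.95 [575.39825408  37.21535489 278.62391526] [ 0.19803449  0.14671109 -0.34113826] 85.10089624284133
O exp [545.06294977 245.11015157  41.78208371]
w (0, 0, 28) [ 312.8 -115.6] ['']
w (26, 40.5, 52) [ 255.7 -186.2] ['']
w (26, -40.5, 52) [ 368.7 -185.1] ['']
w (-26, 40.5, 52) [259.6 -96.5] ['']
w (-26, -40.5, 52) [365.6 -95.8] ['']
w (-47, 0, 85) [312.5 -90.7] ['']
t (0, 0, 28) [231.8 198.2] ['140 141 141 141 139 140 139 137 134 131 127']
t (26, 40.5, 52) [222.6 210.7] ['134 137 140 141 141 141 140 140 140 136 134']
t (26, -40.5, 52) [220.4 186.5] ['176 176 123 114 125 130 135 137 139 141 141']
t (-26, 40.5, 52) [237.6 208.5] ['140 139 137 134 132 130 126 121 117 110 105']
t (-26, -40.5, 52) [235.3 184.2] ['137 140 141 141 141 139 138 138 136 133 129']
t (-47, 0, 85) [238.7 194.2] ['141 140 140 138 137 134 131 128 124 120 116']
```

Call:
send_rows --series '[{"ax": 0, "ay": 0.05, "dz": -0.8, "dx": 4, "dy": 0, "az": 0, "hand": 0}, {"ax": 0, "ay": 0.1, "dz": -1.6, "dx": 8, "dy": 0, "az": 0, "hand": 0}, {"ax": 0, "ay": 0.19, "dz": -2.5, "dx": 12.8, "dy": 0, "az": 0, "hand": 0}, {"ax": 0, "ay": 0.19, "dz": -2.5, "dx": 12.8, "dy": 0, "az": 0, "hand": 0}, {"ax": 0, "ay": 0.19, "dz": -2.5, "dx": 12.8, "dy": 0, "az": 0, "hand": 0}]'

```text
clock: 23.55
eef_pos: [554.0, 165.1, 272.6]
tool_rot: [-3.139, 0.002, 1.704]
force: [-0.3, -0.4, 0.3]
width: 85.6
gripper_force: 0.0
```

Run:
```python
from h import *
s=read_state();print(s['clock'],s['eef_pos'],s['force'])
d=np.array([np.cos(1.703),np.sin(1.703)]);n=np.array([-d[1],d[0]]);m=np.array([559.2,138.8])
rc=Ro.from_euler('xyz',[0,.19,1.703])
def W(x,y,z):return np.array([*(m+x*d+y*n),z])
xo=146-36*.982-18*.189;O=W(xo,0,96-(xo+6.2)*np.tan(.19)-32.4)
g=get_image('wrist');b=g['pixels'].max(2)
for q in((0,0,28),(26,40.5,52),(26,-40.5,52),(-26,40.5,52),(-26,-40.5,52),(-60,0,85)):
    e=proj(g,O+rc.apply(q));u,v=map(int,e.round());print(q,e,'H',' '.join('%d'%k for k in b[v,u-16:u+17:2]),'V',' '.join('%d'%k for k in b[v-16:v+17:2,u]))
g2=get_image('wrist');print('motion',np.abs(g2['pixels'].astype(int)-g['pixels']).max())
# pusher: scene view vertical extent
sc=get_image('scene');print('pusher scene exp',proj(sc,[452,-112,98]),proj(sc,[452,-112,52]),proj(sc,[452,-112,0]))
for c,st in blobs(sc,45,(285,200,335,275),40):print(c,st)
```

```text
23.55 [554.01479872 165.07872591 272.59604854] [-0.2831624  -0.36768958  0.27103531]
(0, 0, 28) [320.2  99. ] H 128 129 141 145 145 146 144 145 145 140 101 105 106 120 157 155 146 V 153 156 155 154 153 154 153 147 145 146 145 143 141 142 144 145 145
(26, 40.5, 52) [280.   66.5] H 197 197 197 196 189 187 133 129 97 97 96 107 139 96 71 69 79 V 136 136 136 128 94 95 95 96 97 98 98 97 96 97 98 97 95
(26, -40.5, 52) [360.7  66.6] H 66 73 77 132 143 146 149 157 157 156 198 199 199 199 199 200 201 V 156 156 157 157 158 157 157 157 157 158 156 156 150 150 155 154 154
(-26, 40.5, 52) [280.5 119.4] H 200 200 200 200 200 199 156 114 84 79 81 92 94 75 66 68 69 V 97 96 97 96 96 95 94 95 84 78 84 88 82 79 101 105 103
(-26, -40.5, 52) [360.  119.5] H 76 76 76 74 73 74 76 87 141 189 202 203 205 205 206 206 205 V 157 142 154 153 153 155 156 151 141 140 142 142 144 147 148 148 144
(-60, 0, 85) [320.3 150.8] H 63 30 23 24 104 157 149 152 153 157 161 145 34 26 24 42 51 V 127 32 58 69 30 27 100 148 153 89 26 26 25 25 26 142 188
motion 167
pusher scene exp [309.  224.7] [309.4 241.3] [309.7 259.4]
[308.82065217 233.90217391] [ 19  24  10  21 184]
```

Call:
send_rows --series '[{"ax": 0, "ay": 0, "dz": 0, "dx": 0, "dy": 0, "az": 0, "hand": 0}, {"ax": 0, "ay": 0, "dz": 0, "dx": 0, "dy": 0, "az": 0, "hand": 0}, {"ax": 0, "ay": 0, "dz": 0, "dx": 0, "dy": 0, "az": 0, "hand": 0}, {"ax": 0, "ay": 0, "dz": 0, "dx": 0, "dy": 0, "az": 0, "hand": 0}, {"ax": 0, "ay": 0, "dz": 0, "dx": 0, "dy": 0, "az": 0, "hand": 0}]'

```text
clock: 24.2
eef_pos: [554.8, 165.6, 274.1]
tool_rot: [3.141, -0.0, 1.704]
force: [-0.5, -0.4, 0.1]
width: 85.4
gripper_force: 0.0
```

```bash
cat > c.py <<'E'
from h import *
s=read_state();print(s['clock'],s['eef_pos'])
d=np.array([np.cos(1.703),np.sin(1.703)]);n=np.array([-d[1],d[0]]);m=np.array([559.2,138.8])
for i in range(3):
    g=get_image('wrist')
    for c,st in blobs(g,35,(290,0,350,230),60):
        X=ray(g,*c,70);q=(X[:2]-m);print(i,c.round(1),st,'rail x,y at z70',q@d,q@n)
b=g['pixels'].max(2)
for v in range(40,200,5):print(v,' '.join('%3d'%k for k in b[v,268:376:4]))
E
python3 c.py
```

```text
24.2 [554.84246307 165.58926869 274.07886034]
0 [318.6  54.5] [ 15  51  28   8 219] rail x,y at z70 157.7306580686967 0.41171011147752523
0 [317.5  93.5] [ 14  82  28  23 334] rail x,y at z70 118.95339507992695 1.6339519450730045
1 [318.2  53.3] [ 15  51  28   6 154] rail x,y at z70 158.88696871749613 0.7623462240970049
1 [317.4  88.7] [ 14  78  28  22 354] rail x,y at z70 123.90291000685144 1.681930983739143
2 [318.5  52.9] [ 15  51  28   5 136] rail x,y at z70 159.24393257218125 0.41223651779287707
2 [317.3  88. ] [ 14  77  28  22 345] rail x,y at z70 124.62316545828718 1.7879125136261784
40 196 196 195 195 136 137 138 135 135 136 136 138 137 142 145 147 145 145 145 144 144 144 156 200 201 199 200
45 196 196 194 187  87  87  86  87  86  85  87  88  88  93  93  94  93  91  93  93  92  90 173 193 200 201 200
50 197 196 126  89  76  61  64  65  41  43  39  38  40  41  41  41  42  53  68  68  68  69  84 158 192 202 202
55 198 197 121  70  70  71  71  72  39  42  19  19  37  33  26  28  30  47  75  75  76  77  81 156 199 200 200
60 189 154  94  38  44  31  36  42  27  25 136 155 162 163
[... 2369 characters left out ...]
 102 152 151 205 207 208 207
170 204 202 155 101 146 147  79 112 150 134 145 149 151 105 114 150 148 145 151  78 113 153 151 205 206 206 205
175 193 202 155 105 140 145  79  98 150 132 136 148 143 103 140 149 142 141 149  77 107 152 151 205 207 206 206
180 154 153 154 112 105 103  78  98 148 133 142 147 141 102 149 149 141 140 149  78 106 137 132 199 200 207 208
185 155 154 154 113 104 104  75  96 148 135 136 147 121 101 141 150 143 145 136  77 106 135 133 199 199 200 200
190 154 154 154 114 102 102  55  93 136 132 132 132  99  90 135 133 125 128 135  69 102 134 136 200 199 199 199
195 161 159 149 113 111 107  56  92 130 129 131 132 100  96 130 135 126 132 132  69 103 131 135 200 201 199 200
```

The carrier was still rolling, and it is now nearly at the stop with the specimen between the clips. I wait and check that it is at rest.

Call:
send_rows --series '[{"ax": 0, "ay": 0, "dz": 0, "dx": 0, "dy": 0, "az": 0, "hand": 0}, {"ax": 0, "ay": 0, "dz": 0, "dx": 0, "dy": 0, "az": 0, "hand": 0}, {"ax": 0, "ay": 0, "dz": 0, "dx": 0, "dy": 0, "az": 0, "hand": 0}, {"ax": 0, "ay": 0, "dz": 0, "dx": 0, "dy": 0, "az": 0, "hand": 0}, {"ax": 0, "ay": 0, "dz": 0, "dx": 0, "dy": 0, "az": 0, "hand": 0}, {"ax": 0, "ay": 0, "dz": 0, "dx": 0, "dy": 0, "az": 0, "hand": 0}, {"ax": 0, "ay": 0, "dz": 0, "dx": 0, "dy": 0, "az": 0, "hand": 0}, {"ax": 0, "ay": 0, "dz": 0, "dx": 0, "dy": 0, "az": 0, "hand": 0}, {"ax": 0, "ay": 0, "dz": 0, "dx": 0, "dy": 0, "az": 0, "hand": 0}, {"ax": 0, "ay": 0, "dz": 0, "dx": 0, "dy": 0, "az": 0, "hand": 0}]'

```text
clock: 25.35
eef_pos: [554.8, 165.6, 274.0]
tool_rot: [-3.142, -0.0, 1.704]
force: [0.6, 0.6, -0.0]
width: 85.6
gripper_force: 0.0
```

```bash
python3 c.py | head -8
python3 - <<'E'
from h import *
d=np.array([np.cos(1.703),np.sin(1.703)]);n=np.array([-d[1],d[0]]);m=np.array([559.2,138.8])
g=get_image('wrist');b=g['pixels'].max(2)
for x in(139,146,151,158):
  X=[*(m+x*d),50];print('pad',x,proj(g,X))
print([int(k) for k in b[20:70,318]])
E
```

```text
25.35 [554.8061227  165.59428189 274.03631576]
0 [318.6  52.9] [ 15  51  28   5 136] rail x,y at z70 159.24393257218125 0.41223651779287707
0 [317.5  88. ] [ 14  77  28  22 351] rail x,y at z70 124.59680167739424 1.5896577506139167
1 [318.5  53. ] [ 15  51  28   5 135] rail x,y at z70 159.2571144626277 0.511363899298896
1 [317.4  88. ] [ 14  77  28  22 354] rail x,y at z70 124.60998356784071 1.6887851321200493
2 [318.5  53. ] [ 15  51  28   5 135] rail x,y at z70 159.2571144626277 0.511363899298896
2 [317.5  87.9] [ 14  77  28  22 356] rail x,y at z70 124.69592905890032 1.5764758601674593
40 196 196 196 195 136 138 137 136 136 135 136 138 137 142 145 147 145 146 146 145 145 145 157 201 201 199 199
pad 139 [318.9  75.9]
pad 146 [318.9  69.3]
pad 151 [318.9  64.5]
pad 158 [318.9  57.6]
[200, 201, 200, 201, 200, 200, 199, 199, 199, 199, 199, 201, 201, 200, 200, 199, 199, 188, 156, 135, 138, 140, 140, 135, 117, 88, 56, 45, 45, 44, 40, 29, 20, 18, 19, 32, 57, 72, 70, 98, 164, 177, 158, 168, 177, 179, 177, 177, 170, 137]
```

Carrier at rest against the stop, specimen clipped in, pusher upright (scene grip blob centred at (309,234), as expected).

```bash
python3 -c "
from cell import *
print(finish_job())"
```

```text
the job is handed in; nothing more can be done
None
```

The job is handed in at about 25 s of the 72 s allowed, but no verdict came back. By my last measurements the specimen was clipped home, the pusher was upright on the bench, and the carrier had rolled by itself and stopped at the rail's stop; I did not re-measure the bystanders at the end.

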